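# Fan the test cassettes along the reading tray

## Robot

A 6-joint arm with a two-finger parallel gripper is mounted at the origin on the work surface. World frame = base frame: x ahead of the robot, y to its left, z up, the work surface at z = 0. Lengths are in m, angles in rad, forces in N, time in s.
With the tool pointing down it reaches from about 0.3 to 0.95 m from the base axis. Payload 3.1 kg.
Tool frame: the origin (TCP) lies midway between the tips of the shut fingers; the grasp point (between the pads) lies 19 mm behind it; z points along the fingers, y is the direction in which the jaws open and shut (so a half turn about z gives the same grasp; the last joint's range is limited). The gripper opens to 85 mm and grips with 20 to 120 N. Pads are 22 mm wide; open, the fingers measure 114 mm over their backs; the gripper's body (76 mm by 85 mm) begins 54 mm behind the grasp point. The pads swing forward as they close: fully open they stand 13 mm farther back than shut.
Start: joints at [1.131, 0.308, 1.634, -0, 1.2, -0.07], TCP at [0.226, 0.583, 0.231] pointing down, gripper open.
Joint ranges: [-3.06, 3.06], [-0.79, 1.96], [0.05, 2.63], [-1.19, 4.34], [0.05, 2.64], [-2.94, 2.94]. Speed limits (rad/s): [2.79, 2.79, 3.14, 3.14, 3.14, 3.14].

## Interface

Orientations are given as a rotation vector (axis times angle).
In Python, from station import r gives the robot as it stands.
- The arm moves only by the tool jog_arm, never from a script. Its argument "commands" is a list of rows, each an object of numbers: "dx", "dy", "dz": the shift along the tool's x, y, z in m; "rx", "ry", "rz": the turn, a rotation vector about the tool's x, y, z in degrees. In form: [{"dx": .., "dy": .., "dz": .., "rx": .., "ry": .., "rz": ..}, ...]. A call has 1 to 20 rows; each row is the pose to reach, as a shift and turn from the pose commanded when the call began, along the tool's axes at that moment; what a row does not reach only later rows make up. A row lasts 1/10 s, in which the tool goes at most 50 mm and 8.59 degrees, less where a joint would pass 70% of its speed; a pose out of reach is approached as far as the arm can. A call with a gripper value outside its range is refused whole. "hand" is the opening in per cent of the stroke, from 0 (shut) to 100 (fully open), set as the call begins (left out, the last holds). The fingers move at their own pace and stop on an object; "grip_force" is the grip in N (left out, the last holds). Time passes only in rows, so rows that repeat a pose let the fingers close. It gives the time, the measured TCP pose, the force and the opening at its end, in the units of the state.
- r.get_state(): the state, without advancing time (a new reading comes with each control period).
- r.read_camera(name): name is "scene" or "side" or "wrist"; returns a dict with "img" (480x640x3 uint8, blue, green, red), "range_z" (480x640 float32, m along the optical axis (not along the pixel's ray), 0 where there is no reading), "fx", "fy", "cx", "cy" (pixels), "T" (4x4, takes a point from camera to world coordinates); the wrist camera has in their place "T_tool_cam" (4x4, takes a point from camera to tool coordinates, whose origin is the TCP and whose axes are the flange's). Camera axes: x right, y up, looking along -z (the intrinsics and any distortion apply to the point x, -y, -z); pixel columns grow to the right and rows downward; lengths in m; the calibration is good to about 2 mm. A picture is of the moment at which its call begins: read the wrist's pose just before it.
- r.close_job(): hands the job in, once; it reports no verdict.
The state is a dict: "clock": time; "qpos": joint angles; "joint_vel": joint speeds; "tau": joint torques, N m; "position": TCP position; "ee_rot": TCP orientation; "force": force on the tool from outside, world axes, zero at the start; "wrist_torque": the same for the moment, N m; "width": opening from 0.0 (shut) to 1.0 (fully open).
Only numpy, scipy, OpenCV 4.12 (cv2) and the standard library are available. Lean on these libraries where they do the work, as an engineer would, in place of code of your own. Each camera call takes 0.05 s, during which the arm holds its last target.

## Task

Lay the four test cassettes one after another along the dark lane in the middle of the reading tray, like overlapping shingles, in the order blue, yellow, red, green starting at the orange stop, every cassette face up with its coloured end towards the stop. The blue one lies flat with its end up against the stop or within about a centimetre of it; each next cassette has its coloured end resting on the white end of the one before, overlapping it by about a third of its length, and its white end down on the tray. Let go of them all, and leave the tube rack, the bottle and the timer where they stand.

Things in the scene. Friction and masses are not known exactly. Their poses are not given: they have to be found in the camera images.
- blue_center (a point): blue test cassette: loose flat white bar, 72 long x 24 wide x 8 mm thick, about 20 g, lying flat on the bench. Its last 20 mm at one end are blue; then comes a result window, and a dark round well near the other, white end. This point is its centre, 4 mm above its underside. x runs along it from the coloured end (x = -36 mm) to the white end (+36 mm), y across, z up out of its face
- yellow_center (a point): yellow test cassette: loose flat white bar, 72 long x 24 wide x 8 mm thick, about 20 g, lying flat on the bench. Its last 20 mm at one end are yellow; then comes a result window, and a dark round well near the other, white end. This point is its centre, 4 mm above its underside. x runs along it from the coloured end (x = -36 mm) to the white end (+36 mm), y across, z up out of its face
- red_center (a point): red test cassette: loose flat white bar, 72 long x 24 wide x 8 mm thick, about 20 g, lying flat on the bench. Its last 20 mm at one end are red; then comes a result window, and a dark round well near the other, white end. This point is its centre, 4 mm above its underside. x runs along it from the coloured end (x = -36 mm) to the white end (+36 mm), y across, z up out of its face
- green_center (a point): green test cassette: loose flat white bar, 72 long x 24 wide x 8 mm thick, about 20 g, lying flat on the bench. Its last 20 mm at one end are green; then comes a result window, and a dark round well near the other, white end. This point is its centre, 4 mm above its underside. x runs along it from the coloured end (x = -36 mm) to the white end (+36 mm), y across, z up out of its face
- tray: fixed grey reading tray, 250 (x) x 136 (y), all in mm. Origin: centre of its underside; floor top at z = 4. A orange stop bar, 60 wide, top at z = 18, stands at the -x end, its inner face at x = -117. Rims on the other sides reach z = 10; inner faces at x = 121 and y = +-64. A dark lane 30 wide runs along y = 0 from the stop to the other end; x points away from the stop
- rack: bystander: white tube rack full of purple-capped tubes, 200 (x) x 90 (y) x 92 mm high, loose, 0.8 kg. Origin: centre of its underside
- bottle: bystander: small whitish dropper bottle, 30 in diameter, 60 mm high, loose. Origin: centre of its underside
- timer: bystander: grey bench timer, 50 (x) x 60 (y) x 18 mm high, loose. Origin: centre of its underside
There are look-alikes about, which are no part of the job. Leave any brown look-alike of the part that bears blue_center alone.

How it is judged:
On the way, in this order (a step that is already met when the one before it is completed fails the run):
1. the blue cassette lies in its place flat at the stop, released (y of blue_center in the frame of tray between -0.012 and 0.012 m and angle between the y axis of blue_center and the y axis of tray, either way round below 0.2 rad and angle between blue_center's own z axis and vertical below 0.35 rad and x of blue_center in the frame of tray between -0.09 and -0.066 m and x of tray in the frame of blue_center above 0 m and angle between blue_center's own z axis and vertical below 0.06 rad and z of blue_center in the frame of tray below 0.011 m and linear speed of blue below 0.01 m/s and contact force between the fingers and blue below 0.05 N), for 0.2 s.
2. the yellow cassette lies in its place, overlapping the blue one, released (y of yellow_center in the frame of tray between -0.012 and 0.012 m and angle between the y axis of yellow_center and the y axis of tray, either way round below 0.2 rad and angle between yellow_center's own z axis and vertical below 0.35 rad and x of yellow_center in the frame of blue_center between 0.037 and 0.062 m and x of blue_center in the frame of yellow_center below -0.034 m and z of yellow_center in the frame of blue_center above 0.002 m and z of yellow_center in the frame of tray below 0.022 m and linear speed of yellow below 0.01 m/s and contact force between the fingers and yellow below 0.05 N), for 0.2 s.
3. the red cassette lies in its place, overlapping the yellow one, released (y of red_center in the frame of tray between -0.012 and 0.012 m and angle between the y axis of red_center and the y axis of tray, either way round below 0.2 rad and angle between red_center's own z axis and vertical below 0.35 rad and x of red_center in the frame of yellow_center between 0.037 and 0.062 m and x of yellow_center in the frame of red_center below -0.034 m and z of red_center in the frame of yellow_center above 0.002 m and z of red_center in the frame of tray below 0.022 m and linear speed of red below 0.01 m/s and contact force between the fingers and red below 0.05 N), for 0.2 s.
4. the green cassette lies in its place, overlapping the red one, released (y of green_center in the frame of tray between -0.012 and 0.012 m and angle between the y axis of green_center and the y axis of tray, either way round below 0.2 rad and angle between green_center's own z axis and vertical below 0.35 rad and x of green_center in the frame of red_center between 0.037 and 0.062 m and x of red_center in the frame of green_center below -0.034 m and z of green_center in the frame of red_center above 0.002 m and z of green_center in the frame of tray below 0.022 m and linear speed of green below 0.01 m/s and contact force between the fingers and green below 0.05 N), for 0.2 s.
At the end, for the whole second after the job is handed in: All four lie released and still, face up, coloured ends to the stop, within 12 mm and 0.2 rad of the lane's centre line; blue flat, at most 15 mm from the stop; yellow on blue, red on yellow, green on red, each centre 37 to 62 mm beyond the last (10 to 35 mm overlap). Laid in that order (all of step 1 and all of step 2 and all of step 3 and all of step 4); the robot touches nothing.
It fails at once if the rack is moved more than 20 mm or tipped (distance of rack from where it was at the start of the episode above 0.02 m or angle between rack's own z axis and vertical above 0.3 rad).
It fails at once if the bottle is moved more than 20 mm or tipped (distance of bottle from where it was at the start of the episode above 0.02 m or angle between bottle's own z axis and vertical above 0.3 rad).
It fails at once if the timer is moved more than 20 mm (distance of timer from where it was at the start of the episode above 0.02 m).
It also fails if it takes over 99 s, if anything falls off the work surface, if the arm or the gripper's body presses on something with over 40 N, if the wrist force passes 120 N, or if a joint passes its speed limit or range.

## Working session

There is one attempt and no reset: what is moved stays moved. The work goes in short steps, Python scripts to look and compute and a tool call to move; the robot and the scene stay as the last step left them, time stands still between calls to the robot, and variables do not carry over. Pictures are saved under pics/ and viewed, and the job is handed in when it is done.

Besides the shell and the picture viewer there is one more tool, called after "Request:" in YAML: its name, and indented under it one key for each argument. jog_arm: Moves the arm, as the interface text tells. Its arguments: {"type":"object","properties":{"commands":{"type":"array","items":{"type":"object","properties":{"dx":{"type":"number"},"dy":{"type":"number"},"dz":{"type":"number"},"rx":{"type":"number"},"ry":{"type":"number"},"rz":{"type":"number"}}}},"hand":{"type":"number"},"grip_force":{"type":"number"}},"required":["commands"]}

```bash
ls; mkdir -p pics
python3 - <<'E'
from station import r
import cv2,numpy as np,pickle
s=r.get_state();print(s)
d={}
for n in("scene","side","wrist"):
    c=r.read_camera(n);d[n]=c;cv2.imwrite(f"pics/{n}0.png",c["img"])
    print(n,{k:v for k,v in c.items() if k not in("img","range_z")})
pickle.dump(d,open("c0.pkl","wb"))
E
```

```text
pics
{'clock': 0.0, 'qpos': array([ 1.13127766e+00,  3.09012414e-01,  1.63518200e+00, -3.07831475e-05,
        1.19970373e+00, -6.97043684e-02]), 'joint_vel': array([ 0.00018437, -0.00161992, -0.00081298, -0.00121697,  0.00055263,
       -0.00068217]), 'tau': array([-1.70881445e-03, -4.15259600e+01, -2.76657701e+01, -2.67190189e-04,
        1.01720952e-02,  7.24928043e-06]), 'position': array([0.22558778, 0.58198767, 0.23004463]), 'ee_rot': array([-0.57747905, -3.08749674,  0.00351543]), 'force': array([ 1.46567749e-04, -6.39416535e-01,  9.04844816e-02]), 'wrist_torque': array([-0.03038709,  0.02858793,  0.01620455]), 'width': 0.9973629597911686}
scene {'fx': 459.01387547407086, 'fy': 459.01387547407086, 'cx': 318.85620226536196, 'cy': 239.57414976055054, 'T': array([[ 0.71378712, -0.36914483,  0.59518069,  1.09554106],
       [ 0.7002976 ,  0.38777469, -0.59934469, -0.44616073],
       [-0.00955102,  0.84460813,  0.53529982,  0.4450918 ],
       [ 0.        ,  0.        ,  0.        ,  1.        ]])}
side {'fx': 480.49008284301004, 'fy': 480.49008284301004, 'cx': 322.4215463922348, 'cy': 234.77840688186112, 'T': array([[ 0.95596329,  0.16802134, -0.24063044,  0.45113021],
       [-0.29301591,  0.50001354, -0.81494057, -0.66252903],
       [-0.01660893,  0.84956182,  0.52722752,  0.49213926],
       [ 0.        ,  0.        ,  0.        ,  1.        ]])}
wrist {'fx': 396.630662744094, 'fy': 396.630662744094, 'cx': 323.53475908445876, 'cy': 231.4753136962941, 'T_tool_cam': array([[-5.51447781e-04,  9.57388284e-01,  2.88803339e-01,
         7.41160224e-02],
       [ 9.99999665e-01,  7.02855906e-04, -4.20557512e-04,
        -5.03089974e-04],
       [-6.05623967e-04,  2.88803010e-01, -9.57388351e-01,
        -1.40766728e-01],
       [ 0.00000000e+00,  0.00000000e+00,  0.00000000e+00,
         1.00000000e+00]])}
```

View pics/scene0.png

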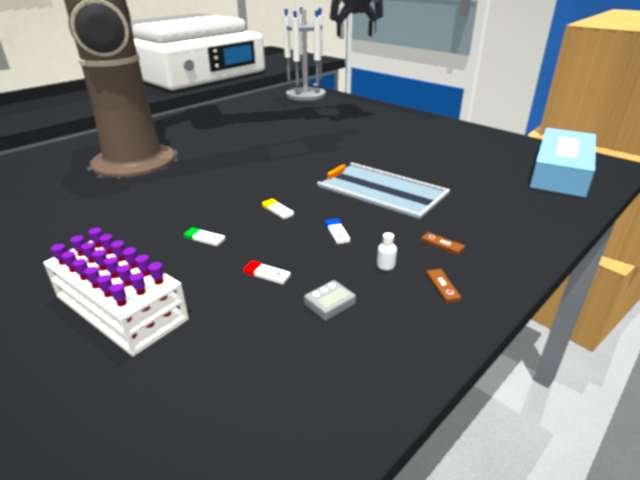

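View pics/side0.png

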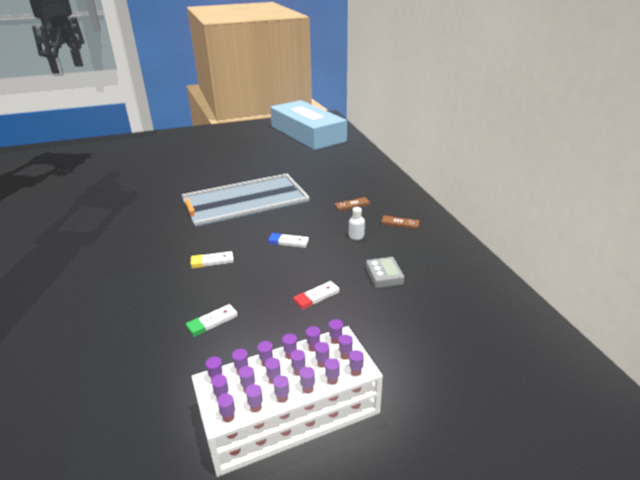

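View pics/wrist0.png

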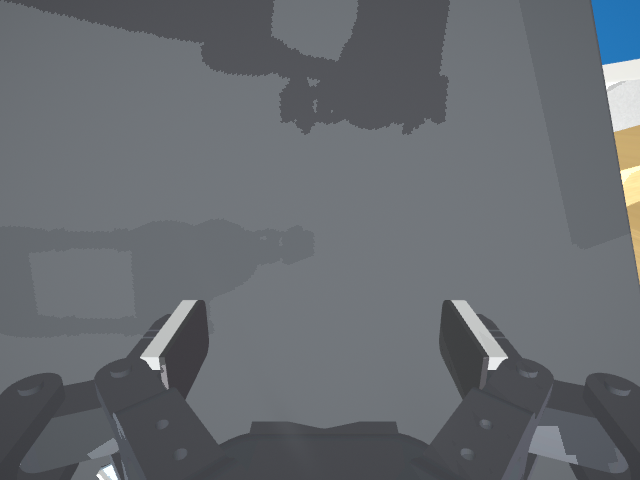

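The scene view shows blue at (337,231), yellow (277,208), red (267,272) and green (205,237). The tray is at (383,188) with its stop at (337,171), and the brown look-alikes are at (443,243) and (443,285). Next I'll rectify both views onto the cassette-top plane and measure.

```bash
cat > h.py <<'E'
import numpy as np,cv2
from scipy.spatial.transform import Rotation as R
def p2w(c,u,v,z,T=None):
    T=c["T"] if T is None else T
    d=np.array([(u-c["cx"])/c["fx"],-(v-c["cy"])/c["fy"],-1.])
    d=T[:3,:3]@d; o=T[:3,3]; return o+d*(z-o[2])/d[2]
def w2p(c,P,T=None):
    T=c["T"] if T is None else T
    q=T[:3,:3].T@(np.array(P)-T[:3,3]); return np.array([c["cx"]+c["fx"]*q[0]/-q[2],c["cy"]+c["fy"]*q[1]/q[2]])
def topview(c,z,x0,x1,y0,y1,s=1000,T=None):
    # image: row 0 = x1 , col 0 = y1 ; s px per m
    wp=np.array([[x0,y0],[x1,y0],[x1,y1],[x0,y1]])
    src=np.float32([w2p(c,(a,b,z),T) for a,b in wp]); dst=np.float32([[(y1-b)*s,(x1-a)*s] for a,b in wp])
    H=cv2.getPerspectiveTransform(src,dst)
    return cv2.warpPerspective(c["img"],H,(int((y1-y0)*s),int((x1-x0)*s)),flags=cv2.INTER_CUBIC)
COL={"blue":(110,130),"yellow":(22,34),"red":(0,6),"green":(50,75)}
def find(img,x1,y1,s):
    hsv=cv2.cvtColor(img,cv2.COLOR_BGR2HSV); out={}
    white=(hsv[...,1]<60)&(hsv[...,2]>130)
    for n,(a,b) in COL.items():
        m=((hsv[...,0]>=a)&(hsv[...,0]<=b)&(hsv[...,1]>150)&(hsv[...,2]>110))
        k,l,st,ce=cv2.connectedComponentsWithStats(m.astype(np.uint8))
        best=[]
        for i in range(1,k):
            ar=st[i,4]/s/s*1e6
            if 150<ar<900: best.append((ar,ce[i],l==i))
        for ar,cc,mm in best:
            u=(mm|white).astype(np.uint8)
            u=cv2.morphologyEx(u,cv2.MORPH_CLOSE,np.ones((5,5)))
            k2,l2,st2,_=cv2.connectedComponentsWithStats(u)
            j=np.bincount(l2[mm])[0:].argmax()
            pts=np.argwhere(l2==j)[:,::-1].astype(np.float32)
            (cx,cy),(w,h),an=cv2.minAreaRect(pts)
            w2,h2=(w/s*1e3,h/s*1e3)
            box=cv2.boxPoints(((cx,cy),(w,h),an))
            e=[box[1]-box[0],box[2]-box[1]]; e=max(e,key=np.linalg.norm); e=e/np.linalg.norm(e)
            d=np.array([cx,cy])-cc
            if e@d<0:e=-e
            # world: dx=-drow, dy=-dcol
            ang=np.degrees(np.arctan2(-e[0],-e[1]))
            out.setdefault(n,[]).append((round(x1-cy/s,4),round(y1-cx/s,4),round(ang,1),round(max(w2,h2),1),round(min(w2,h2),1),round(ar)))
    return out
E
cat > a.py <<'E'
from h import *
import pickle
d=pickle.load(open("c0.pkl","rb"))
for n in("scene","side"):
    c=d[n]
    x0,x1,y0,y1=.2,.95,-.45,.35
    t=topview(c,.008,x0,x1,y0,y1,1000); cv2.imwrite(f"pics/top_{n}.png",t)
    print(n)
    for k,v in find(t,x1,y1,1000).items(): print(k,v)
E
python3 a.py
```

```text
scene
blue [(0.6104, 0.0893, np.float32(-30.8), 90.5, 32.1, 305)]
yellow [(0.4656, 0.0697, np.float32(-6.1), 91.2, 39.3, 833), (0.4232, 0.29, np.float32(95.0), 52.6, 6.3, 252)]
red [(0.6155, -0.0837, np.float32(18.4), 80.3, 37.6, 630)]
green [(0.4493, -0.0915, np.float32(19.8), 83.7, 38.5, 730)]
side
blue [(0.6059, 0.0903, np.float32(-29.5), 76.9, 40.9, 577)]
yellow [(0.4626, 0.0712, np.float32(-5.7), 73.8, 41.0, 171)]
red [(0.6131, -0.0815, np.float32(18.4), 75.3, 35.7, 243)]
```

View pics/top_scene.png

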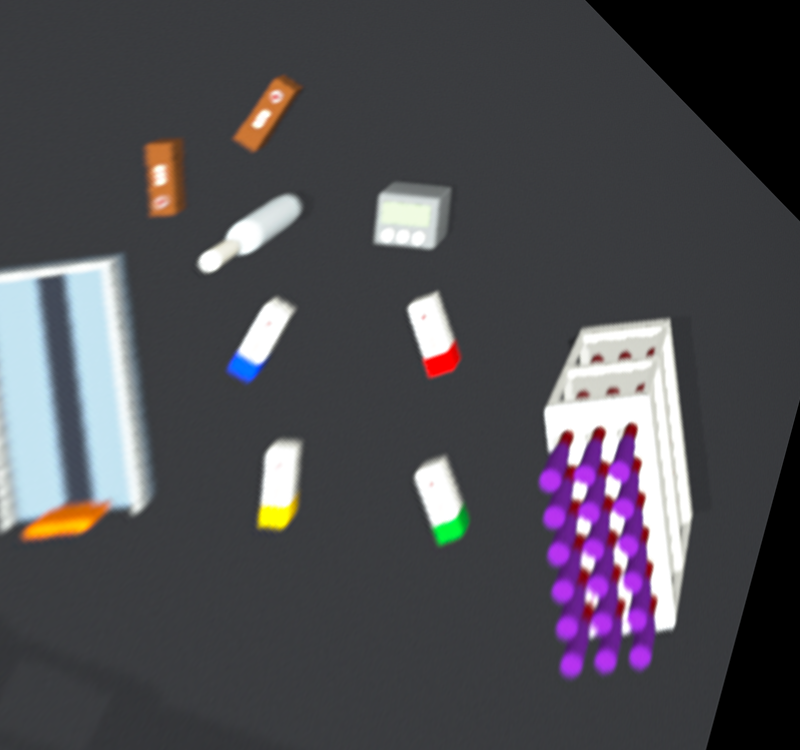

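View pics/top_side.png

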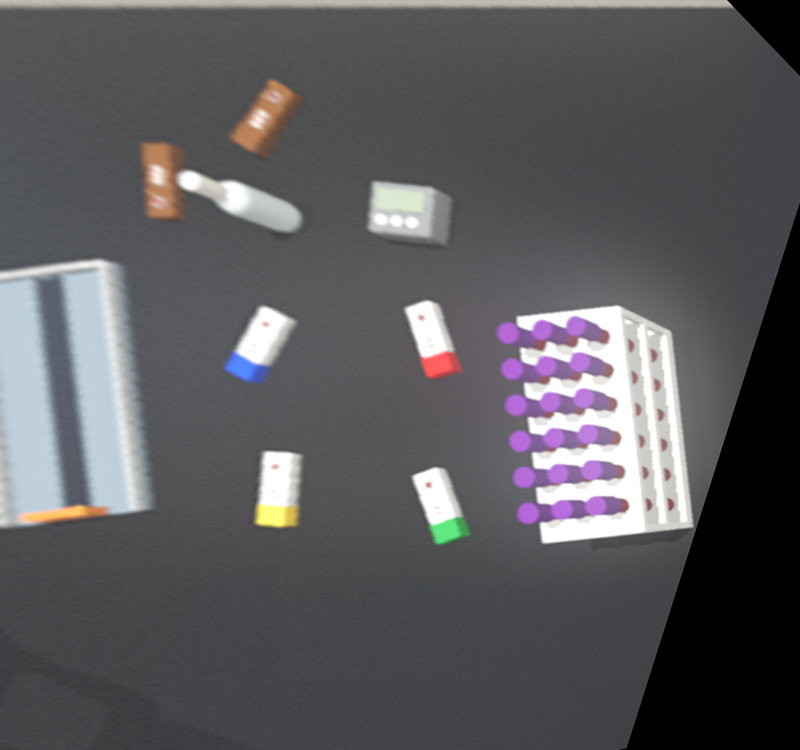

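The top views show the poses roughly: the tray's low-x end is the stop and the lane is yawed about 6 degrees. I'll do one overview with the wrist camera first.

```bash
cat >> h.py <<'E'
def toolR(yaw,tilt=0):
    # cassette yaw (deg, white-end direction); tool x = toward coloured end; tilt>0: white end lower
    y=np.radians(yaw); cx=np.array([np.cos(y),np.sin(y),0]); M=np.stack([-cx,np.cross([0,0,-1],-cx),[0,0,-1]],1)
    return M@R.from_euler('y',-tilt,degrees=True).as_matrix()
def jog(s,P,Rt):
    R0=R.from_rotvec(s["ee_rot"]).as_matrix()
    d=R0.T@(np.array(P)-s["position"]); rv=R.from_matrix(R0.T@Rt).as_rotvec(degrees=True)
    n=max(np.linalg.norm(d)/.05,np.linalg.norm(rv)/8.59)
    print("jog dx %.4f dy %.4f dz %.4f | rx %.2f ry %.2f rz %.2f | rows>%.1f"%(*d,*rv,n))
def camT(s,c):
    T=np.eye(4);T[:3,:3]=R.from_rotvec(s["ee_rot"]).as_matrix();T[:3,3]=s["position"];return T@c["T_tool_cam"]
E
python3 - <<'E'
from h import *
from station import r
print(toolR(0)); M=toolR(0,10); print(M[:,0],np.linalg.det(M))
jog(r.get_state(),(.52,.12,.33),toolR(0))
E
```

```text
[[-1.  0.  0.]
 [ 0.  1.  0.]
 [ 0.  0. -1.]]
[-0.98480775  0.         -0.17364818] 1.0000000000000002
jog dx -0.4415 dy -0.3247 dz -0.0992 | rx -0.10 ry -0.03 rz -21.19 | rows>11.1
```

```bash
sed -i "s/from_euler('y',-tilt/from_euler('y',tilt/" h.py; python3 -c "
from h import *
print(toolR(0,10)[:,0])"
```

```text
[-0.98480775  0.          0.17364818]
```

Request:
jog_arm:
  commands:
    - {"dx": -0.44, "dy": -0.325, "dz": -0.1, "rz": -21.2}
    - {"dx": -0.44, "dy": -0.325, "dz": -0.1, "rz": -21.2}
    - {"dx": -0.44, "dy": -0.325, "dz": -0.1, "rz": -21.2}
    - {"dx": -0.44, "dy": -0.325, "dz": -0.1, "rz": -21.2}
    - {"dx": -0.44, "dy": -0.325, "dz": -0.1, "rz": -21.2}
    - {"dx": -0.44, "dy": -0.325, "dz": -0.1, "rz": -21.2}
    - {"dx": -0.44, "dy": -0.325, "dz": -0.1, "rz": -21.2}
    - {"dx": -0.44, "dy": -0.325, "dz": -0.1, "rz": -21.2}
    - {"dx": -0.44, "dy": -0.325, "dz": -0.1, "rz": -21.2}
    - {"dx": -0.44, "dy": -0.325, "dz": -0.1, "rz": -21.2}
    - {"dx": -0.44, "dy": -0.325, "dz": -0.1, "rz": -21.2}
    - {"dx": -0.44, "dy": -0.325, "dz": -0.1, "rz": -21.2}
    - {"dx": -0.44, "dy": -0.325, "dz": -0.1, "rz": -21.2}
    - {"dx": -0.44, "dy": -0.325, "dz": -0.1, "rz": -21.2}
    - {"dx": -0.44, "dy": -0.325, "dz": -0.1, "rz": -21.2}
  hand: 45

```text
schema error: expected keys dx, dy, dz, rx, ry, rz
```

Request:
jog_arm:
  commands:
    - {"dx": -0.44, "dy": -0.325, "dz": -0.1, "rx": 0, "ry": 0, "rz": -21.2}
    - {"dx": -0.44, "dy": -0.325, "dz": -0.1, "rx": 0, "ry": 0, "rz": -21.2}
    - {"dx": -0.44, "dy": -0.325, "dz": -0.1, "rx": 0, "ry": 0, "rz": -21.2}
    - {"dx": -0.44, "dy": -0.325, "dz": -0.1, "rx": 0, "ry": 0, "rz": -21.2}
    - {"dx": -0.44, "dy": -0.325, "dz": -0.1, "rx": 0, "ry": 0, "rz": -21.2}
    - {"dx": -0.44, "dy": -0.325, "dz": -0.1, "rx": 0, "ry": 0, "rz": -21.2}
    - {"dx": -0.44, "dy": -0.325, "dz": -0.1, "rx": 0, "ry": 0, "rz": -21.2}
    - {"dx": -0.44, "dy": -0.325, "dz": -0.1, "rx": 0, "ry": 0, "rz": -21.2}
    - {"dx": -0.44, "dy": -0.325, "dz": -0.1, "rx": 0, "ry": 0, "rz": -21.2}
    - {"dx": -0.44, "dy": -0.325, "dz": -0.1, "rx": 0, "ry": 0, "rz": -21.2}
    - {"dx": -0.44, "dy": -0.325, "dz": -0.1, "rx": 0, "ry": 0, "rz": -21.2}
    - {"dx": -0.44, "dy": -0.325, "dz": -0.1, "rx": 0, "ry": 0, "rz": -21.2}
    - {"dx": -0.44, "dy": -0.325, "dz": -0.1, "rx": 0, "ry": 0, "rz": -21.2}
    - {"dx": -0.44, "dy": -0.325, "dz": -0.1, "rx": 0, "ry": 0, "rz": -21.2}
    - {"dx": -0.44, "dy": -0.325, "dz": -0.1, "rx": 0, "ry": 0, "rz": -21.2}
  hand: 45

```text
clock: 1.65
position: [0.5176, 0.122, 0.3306]
ee_rot: [0.003, -3.14, -0.001]
force: [0.1, 0.2, 0.2]
width: 0.45
```

```bash
cat > look.py <<'E'
import sys,pickle
from h import *
from station import r
tag=sys.argv[1]
s=r.get_state();c=r.read_camera("wrist");T=camT(s,c)
pickle.dump((s,c,T),open(f"w_{tag}.pkl","wb"))
print(s["clock"],s["position"],s["width"],s["force"])
cv2.imwrite(f"pics/w_{tag}.png",c["img"])
S=2000;x0,x1,y0,y1=.35,.75,-.2,.42
t=topview(c,.008,x0,x1,y0,y1,S,T)
cv2.imwrite(f"pics/wt_{tag}.png",cv2.resize(t,None,fx=.6,fy=.6))
for k,v in find(t,x1,y1,S).items(): print(k,v)
E
python3 look.py a
```

```text
1.65 [0.5175895  0.12197268 0.33058369] 0.4496039262956873 [0.08814973 0.24249887 0.17381968]
yellow [(0.4607, 0.0763, np.float32(-4.8), 73.0, 26.2, 524), (0.5558, 0.2942, np.float32(7.4), 251.4, 138.1, 246)]
red [(0.6095, -0.0763, np.float32(19.0), 73.0, 28.8, 554)]
green [(0.4438, -0.0851, np.float32(20.6), 73.1, 27.2, 514)]
```

View pics/wt_a.png

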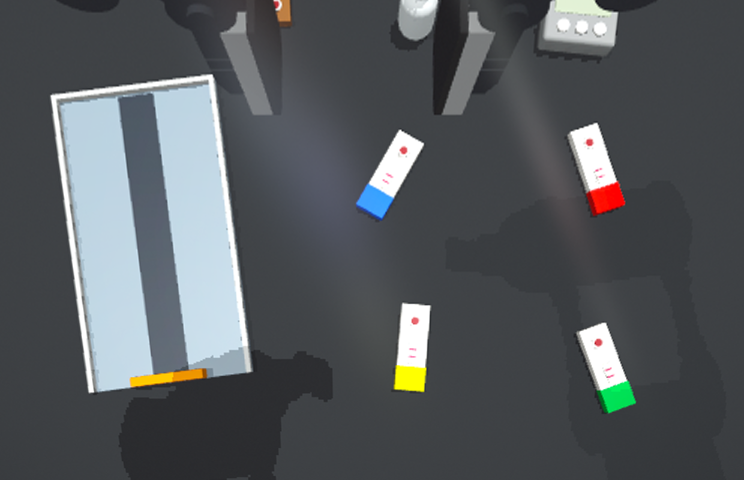

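View pics/w_a.png

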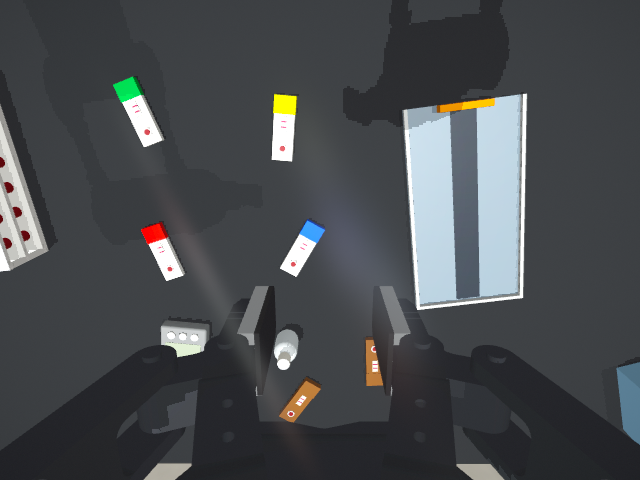

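The wrist top view shows all four cassettes and the tray cleanly: the stop at (168,378) and the lane from (170,370) to (135,97). Next I'll refine the tray from its rim rectangle and the lane line.

```bash
sed -i 's/"blue":(110,130)/"blue":(98,130)/' h.py
cat > b.py <<'E'
from h import *
import pickle
s,c,T=pickle.load(open("w_a.pkl","rb"))
S=2000;x0,x1,y0,y1=.35,.75,-.2,.42
t=topview(c,.008,x0,x1,y0,y1,S,T)
for k,v in find(t,x1,y1,S).items(): print(k,v)
def comp(z,m):
    t=topview(c,z,x0,x1,y0,y1,S,T); return t,cv2.cvtColor(t,cv2.COLOR_BGR2HSV)
# tray rim at z=.010
t,h=comp(.010,0); m=((h[...,2]>120)).astype(np.uint8); m[:, int((y1-.2)*S):]=0
m=cv2.morphologyEx(m,cv2.MORPH_CLOSE,np.ones((9,9)))
k,l,st,ce=cv2.connectedComponentsWithStats(m); i=1+st[1:,4].argmax()
pts=np.argwhere(l==i)[:,::-1].astype(np.float32); q=cv2.minAreaRect(pts);print("rim",x1-q[0][1]/S,y1-q[0][0]/S,q[1][0]/S,q[1][1]/S,q[2])
# stop inner face top z=.018
t,h=comp(.018,0); m=((h[...,0]>8)&(h[...,0]<22)&(h[...,1]>180)&(h[...,2]>120)).astype(np.uint8)
m[:, int((y1-.2)*S):]=0
pts=np.argwhere(m)[:,::-1].astype(np.float32); q=cv2.minAreaRect(pts);print("stop",x1-q[0][1]/S,y1-q[0][0]/S,q[1][0]/S,q[1][1]/S,q[2])
b=cv2.boxPoints(q);print([(round(float(x1-p[1]/S),4),round(float(y1-p[0]/S),4)) for p in b])
# lane z=.004
t,h=comp(.004,0); cs=[]
for x in np.arange(.46,.64,.01):
    row=h[int((x1-x)*S),:,2].astype(float); yc=.2942+(x-.5558)*np.tan(np.radians(7))
    a=int((y1-yc-.03)*S);bb=int((y1-yc+.03)*S); seg=row[a:bb]; d=np.where(seg<(seg.max()+seg.min())/2)[0]
    cs.append((x,y1-(a+d.mean())/S,len(d)/S))
cs=np.array(cs);p=np.polyfit(cs[:,0],cs[:,1],1);print("lane yaw",np.degrees(np.arctan(p[0])),"y at .5558",np.polyval(p,.5558),cs[:,2].mean(), np.abs(cs[:,1]-np.polyval(p,cs[:,0])).max())
E
python3 b.py
```

```text
blue [(0.6044, 0.095, np.float32(-29.7), 74.2, 25.8, 540)]
yellow [(0.4607, 0.0763, np.float32(-4.8), 73.0, 26.2, 524), (0.5558, 0.2942, np.float32(7.4), 251.4, 138.1, 246)]
red [(0.6095, -0.0763, np.float32(19.0), 73.0, 28.8, 554)]
green [(0.4438, -0.0851, np.float32(20.6), 73.1, 27.2, 514)]
rim 0.5553096618652343 0.2934210586547851 0.25052244567871096 0.13778416442871094 82.6656265258789
stop 0.4356589050292969 0.27648818969726563 0.008429471969604491 0.06210078430175781 82.61395263671875
[(0.4358, 0.3078), (0.4438, 0.2462), (0.4355, 0.2452), (0.4275, 0.3067)]
lane yaw 7.362135090139099 y at .5558 0.2938954179566563 0.030111111111111106 0.00027218782249743834
```

Tray frame: origin (0.5553, 0.2937), yaw 7.36 degrees. The rim, stop and lane measurements all agree. Now I'll grasp blue.

```bash
cat >> h.py <<'E'
TR=np.array([.5553,.2937]);TY=7.36
def cas(x,y,yaw,off=.006):
    a=np.radians(yaw); return np.array([x+off*np.cos(a),y+off*np.sin(a)])
def lane(x): 
    a=np.radians(TY); return TR+x*np.array([np.cos(a),np.sin(a)])
E
cat > go.py <<'E'
import sys
from h import *
from station import r
# x y yaw off z [tilt]
x,y,yaw,off,z=map(float,sys.argv[1:6]); tilt=float(sys.argv[6]) if len(sys.argv)>6 else 0
p=cas(x,y,yaw,off);s=r.get_state();print(s["clock"],s["position"])
for zz in (z+.06,z): jog(s,(p[0],p[1],zz),toolR(yaw,tilt))
E
python3 go.py .6055 .0945 -29.7 .006 .002
```

```text
1.7 [0.51765224 0.12207886 0.33072895]
jog dx -0.0933 dy -0.0308 dz 0.2686 | rx -0.01 ry -0.08 rz 29.84 | rows>5.7
jog dx -0.0934 dy -0.0309 dz 0.3286 | rx -0.01 ry -0.08 rz 29.84 | rows>6.9
```

Request:
jog_arm:
  commands:
    - {"dx": -0.0933, "dy": -0.0308, "dz": 0.2686, "rx": 0, "ry": 0, "rz": 29.8}
    - {"dx": -0.0933, "dy": -0.0308, "dz": 0.2686, "rx": 0, "ry": 0, "rz": 29.8}
    - {"dx": -0.0933, "dy": -0.0308, "dz": 0.2686, "rx": 0, "ry": 0, "rz": 29.8}
    - {"dx": -0.0933, "dy": -0.0308, "dz": 0.2686, "rx": 0, "ry": 0, "rz": 29.8}
    - {"dx": -0.0933, "dy": -0.0308, "dz": 0.2686, "rx": 0, "ry": 0, "rz": 29.8}
    - {"dx": -0.0933, "dy": -0.0308, "dz": 0.2686, "rx": 0, "ry": 0, "rz": 29.8}
    - {"dx": -0.0933, "dy": -0.0308, "dz": 0.2686, "rx": 0, "ry": 0, "rz": 29.8}
    - {"dx": -0.0933, "dy": -0.0308, "dz": 0.2686, "rx": 0, "ry": 0, "rz": 29.8}
    - {"dx": -0.0933, "dy": -0.0308, "dz": 0.2686, "rx": 0, "ry": 0, "rz": 29.8}

```text
clock: 2.6
position: [0.6132, 0.091, 0.0649]
ee_rot: [0.805, 3.034, 0.002]
force: [0.2, 0.1, -0.3]
width: 0.448
```

```bash
python3 look.py b;python3 go.py .6055 .0945 -29.7 .006 .002
```

```text
2.6 [0.61316086 0.09101277 0.06493456] 0.44750160915025033 [ 0.15861845  0.13266471 -0.29373302]
blue [(0.6179, 0.0937, np.float32(-7.4), 100.4, 48.7, 470)]
red [(0.5962, -0.0781, np.float32(18.4), 43.6, 32.6, 644)]
2.65 [0.61358936 0.09087811 0.065546  ]
jog dx 0.0028 dy -0.0009 dz 0.0035 | rx 0.15 ry 0.21 rz -0.03 | rows>0.1
jog dx 0.0031 dy -0.0010 dz 0.0635 | rx 0.15 ry 0.21 rz -0.03 | rows>1.3
```

View pics/w_b.png

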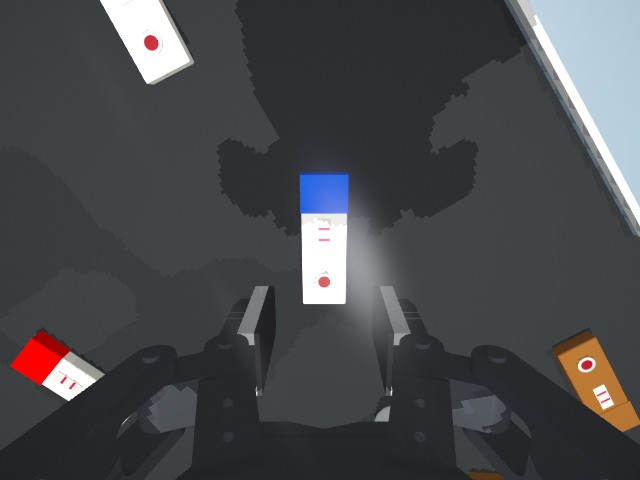

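```bash
cat > px.py <<'E'
import sys,pickle
from h import *
s,c,T=pickle.load(open(f"w_{sys.argv[1]}.pkl","rb"));z=float(sys.argv[2])
for a in sys.argv[3:]:
    u,v=map(float,a.split(",")); print(a,p2w(c,u,v,z,T).round(4))
E
python3 px.py b .008 324,175 324,303; python3 -c "
from h import *
print(cas(.6055,.0945,-29.7,-.036),cas(.6055,.0945,-29.7,.036))"
```

```text
324,175 [0.5751 0.1126 0.008 ]
324,303 [0.6365 0.0776 0.008 ]
[0.57422927 0.11233651] [0.63677073 0.07666349]
```

Blue is centred between the open fingers (blue end at row 175, white end at row 303), and this agrees with the overview to 1 mm. Descending.

Request:
jog_arm:
  commands:
    - {"dx": 0.003, "dy": -0.001, "dz": 0.035, "rx": 0, "ry": 0, "rz": 0}
    - {"dx": 0.003, "dy": -0.001, "dz": 0.055, "rx": 0, "ry": 0, "rz": 0}
    - {"dx": 0.003, "dy": -0.001, "dz": 0.063, "rx": 0, "ry": 0, "rz": 0}
    - {"dx": 0.003, "dy": -0.001, "dz": 0.063, "rx": 0, "ry": 0, "rz": 0}
    - {"dx": 0.003, "dy": -0.001, "dz": 0.063, "rx": 0, "ry": 0, "rz": 0}
    - {"dx": 0.003, "dy": -0.001, "dz": 0.063, "rx": 0, "ry": 0, "rz": 0}

```text
clock: 3.25
position: [0.6107, 0.0907, 0.0017]
ee_rot: [0.807, 3.033, 0.002]
force: [-0.2, -0.9, -0.0]
width: 0.453
```

```bash
python3 go.py .6055 .0945 -29.7 .006 .002
```

```text
3.25 [0.61070275 0.09071976 0.00173692]
jog dx 0.0002 dy 0.0008 dz -0.0603 | rx 0.12 ry 0.18 rz -0.09 | rows>1.2
jog dx 0.0004 dy 0.0007 dz -0.0003 | rx 0.12 ry 0.18 rz -0.09 | rows>0.0
```

Close, then lift.

Request:
jog_arm:
  commands:
    - {"dx": 0, "dy": 0, "dz": 0, "rx": 0, "ry": 0, "rz": 0}
    - {"dx": 0, "dy": 0, "dz": 0, "rx": 0, "ry": 0, "rz": 0}
    - {"dx": 0, "dy": 0, "dz": 0, "rx": 0, "ry": 0, "rz": 0}
    - {"dx": 0, "dy": 0, "dz": 0, "rx": 0, "ry": 0, "rz": 0}
    - {"dx": 0, "dy": 0, "dz": 0, "rx": 0, "ry": 0, "rz": 0}
  hand: 0
  grip_force: 30

```text
clock: 3.75
position: [0.6104, 0.0906, 0.0013]
ee_rot: [0.807, 3.034, 0.001]
force: [-0.1, 0.8, 6.1]
width: 0.271
```

Request:
jog_arm:
  commands:
    - {"dx": 0, "dy": 0, "dz": -0.03, "rx": 0, "ry": 0, "rz": 0}
    - {"dx": 0, "dy": 0, "dz": -0.06, "rx": 0, "ry": 0, "rz": 0}
    - {"dx": 0, "dy": 0, "dz": -0.06, "rx": 0, "ry": 0, "rz": 0}
    - {"dx": 0, "dy": 0, "dz": -0.06, "rx": 0, "ry": 0, "rz": 0}

```text
clock: 4.15
position: [0.6095, 0.0906, 0.0605]
ee_rot: [0.807, 3.034, 0.001]
force: [-0.0, -0.9, -1.1]
width: 0.269
```

```bash
python3 look.py c
cat > place.py <<'E'
import sys
from h import *
from station import r
# lane x of centre, centre->tcp offset, tcp z, tilt
X,off,z,tilt=map(float,sys.argv[1:5])
p=lane(X+off);s=r.get_state();print(s["clock"],s["position"])
for zz in (z+.05,z): jog(s,(p[0],p[1],zz),toolR(TY,tilt))
E
python3 place.py -.078 .006 .006 0
```

```text
4.15 [0.60952509 0.09055234 0.06050113] 0.2689018571333265 [-0.04872324 -0.85785205 -1.11501338]
red [(0.5969, -0.0773, np.float32(18.4), 46.2, 32.7, 642)]
4.2 [0.60828921 0.09042877 0.0592155 ]
jog dx 0.2044 dy 0.1066 dz 0.0033 | rx -0.02 ry -0.06 rz -37.15 | rows>4.6
jog dx 0.2043 dy 0.1066 dz 0.0533 | rx -0.02 ry -0.06 rz -37.15 | rows>4.7
```

View pics/w_c.png

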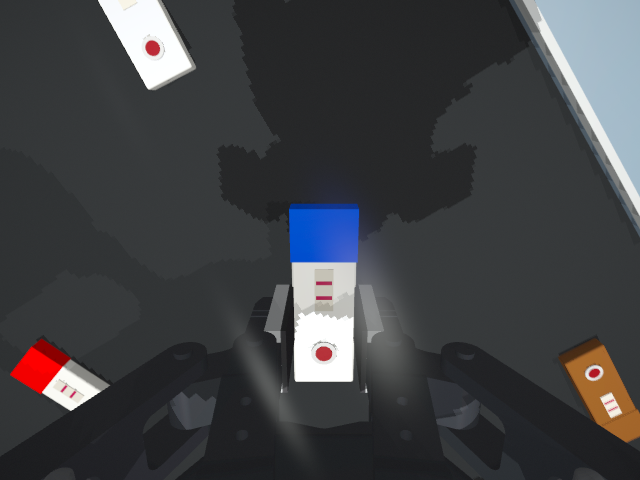

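```bash
cat > hand.py <<'E'
import sys,pickle
from h import *
# points in tool frame at plane tool z=-h
s,c,T=pickle.load(open(f"w_{sys.argv[1]}.pkl","rb"));h=float(sys.argv[2]);T=c["T_tool_cam"]
for a in sys.argv[3:]:
    u,v=map(float,a.split(",")); print(a,p2w(c,u,v,-h,T).round(4))
E
python3 hand.py c .0065 324,209 324,381 290,209 358,209 296,381 352,381
```

```text
324,209 [ 0.0417 -0.0003 -0.0065]
324,381 [-0.0288 -0.0004 -0.0065]
290,209 [ 0.0417 -0.0122 -0.0065]
358,209 [ 0.0417  0.0115 -0.0065]
296,381 [-0.0287 -0.0115 -0.0065]
352,381 [-0.0288  0.0108 -0.0065]
```

Blue is held level and centred (coloured end row 209, white end row 381), with its centre 6.5 mm from the TCP. Carrying it to the lane.

Request:
jog_arm:
  commands:
    - {"dx": 0.204, "dy": 0.107, "dz": 0.003, "rx": 0, "ry": 0, "rz": -37.15}
    - {"dx": 0.204, "dy": 0.107, "dz": 0.003, "rx": 0, "ry": 0, "rz": -37.15}
    - {"dx": 0.204, "dy": 0.107, "dz": 0.003, "rx": 0, "ry": 0, "rz": -37.15}
    - {"dx": 0.204, "dy": 0.107, "dz": 0.003, "rx": 0, "ry": 0, "rz": -37.15}
    - {"dx": 0.204, "dy": 0.107, "dz": 0.003, "rx": 0, "ry": 0, "rz": -37.15}
    - {"dx": 0.204, "dy": 0.107, "dz": 0.003, "rx": 0, "ry": 0, "rz": -37.15}
    - {"dx": 0.204, "dy": 0.107, "dz": 0.003, "rx": 0, "ry": 0, "rz": -37.15}
    - {"dx": 0.204, "dy": 0.107, "dz": 0.003, "rx": 0, "ry": 0, "rz": -37.15}
    - {"dx": 0.204, "dy": 0.107, "dz": 0.003, "rx": 0, "ry": 0, "rz": -37.15}
    - {"dx": 0.204, "dy": 0.107, "dz": 0.003, "rx": 0, "ry": 0, "rz": -37.15}

```text
clock: 5.2
position: [0.4857, 0.2837, 0.0565]
ee_rot: [0.199, -3.135, 0.0]
force: [0.7, 0.3, 0.3]
width: 0.267
```

```bash
python3 look.py d; python3 place.py -.078 .0065 .0065 0
```

```text
5.2 [0.48569247 0.28371097 0.05651799] 0.26711045773519054 [0.71114198 0.32779784 0.3171211 ]
yellow [(0.5076, 0.288, np.float32(7.5), 155.1, 136.6, 237)]
5.25 [0.48565461 0.28383538 0.05659098]
jog dx 0.0012 dy 0.0009 dz 0.0001 | rx -0.00 ry -0.00 rz -0.10 | rows>0.0
jog dx 0.0012 dy 0.0009 dz 0.0501 | rx -0.00 ry -0.00 rz -0.10 | rows>1.0
```

View pics/w_d.png

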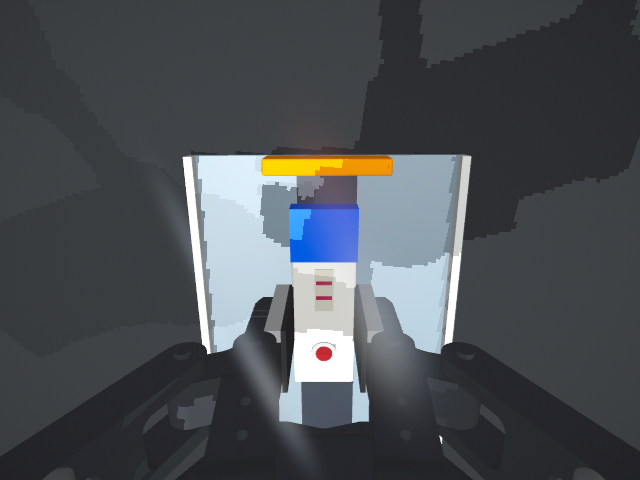

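Blue is straight over the lane, centred under the stop (stop face at row 175). Lowering and releasing.

Request:
jog_arm:
  commands:
    - {"dx": 0.001, "dy": 0.001, "dz": 0.025, "rx": 0, "ry": 0, "rz": 0}
    - {"dx": 0.001, "dy": 0.001, "dz": 0.044, "rx": 0, "ry": 0, "rz": 0}
    - {"dx": 0.001, "dy": 0.001, "dz": 0.05, "rx": 0, "ry": 0, "rz": 0}
    - {"dx": 0.001, "dy": 0.001, "dz": 0.05, "rx": 0, "ry": 0, "rz": 0}
    - {"dx": 0.001, "dy": 0.001, "dz": 0.05, "rx": 0, "ry": 0, "rz": 0}
    - {"dx": 0.001, "dy": 0.001, "dz": 0.05, "rx": 0, "ry": 0, "rz": 0}

```text
clock: 5.85
position: [0.4848, 0.2859, 0.0075]
ee_rot: [-0.201, 3.134, 0.001]
force: [-0.7, 0.8, -0.0]
width: 0.271
```

Request:
jog_arm:
  commands:
    - {"dx": 0, "dy": 0, "dz": 0, "rx": 0, "ry": 0, "rz": 0}
    - {"dx": 0, "dy": 0, "dz": 0, "rx": 0, "ry": 0, "rz": 0}
    - {"dx": 0, "dy": 0, "dz": 0, "rx": 0, "ry": 0, "rz": 0}
    - {"dx": 0, "dy": 0, "dz": 0, "rx": 0, "ry": 0, "rz": 0}
  hand: 45

```text
clock: 6.25
position: [0.484, 0.2857, 0.0068]
ee_rot: [-0.202, 3.135, 0.0]
force: [1.0, 0.8, -0.3]
width: 0.452
```

Request:
jog_arm:
  commands:
    - {"dx": 0, "dy": 0, "dz": -0.03, "rx": 0, "ry": 0, "rz": 0}
    - {"dx": -0.03, "dy": 0, "dz": -0.08, "rx": 0, "ry": 0, "rz": 0}
    - {"dx": -0.03, "dy": 0, "dz": -0.1, "rx": 0, "ry": 0, "rz": 0}
    - {"dx": -0.03, "dy": 0, "dz": -0.1, "rx": 0, "ry": 0, "rz": 0}
    - {"dx": -0.03, "dy": 0, "dz": -0.1, "rx": 0, "ry": 0, "rz": 0}
    - {"dx": -0.03, "dy": 0, "dz": -0.1, "rx": 0, "ry": 0, "rz": 0}

```text
clock: 6.85
position: [0.5118, 0.2887, 0.105]
ee_rot: [0.202, -3.132, 0.002]
force: [-0.1, -0.4, -0.2]
width: 0.45
```

```bash
python3 look.py e
```

```text
6.85 [0.51183016 0.28870513 0.10496462] 0.4499544034223929 [-0.10685835 -0.39540475 -0.22142436]
blue [(0.5434, 0.2926, np.float32(7.3), 225.2, 136.6, 496)]
yellow [(0.5434, 0.2926, np.float32(7.3), 225.2, 136.6, 390)]
```

View pics/w_e.png

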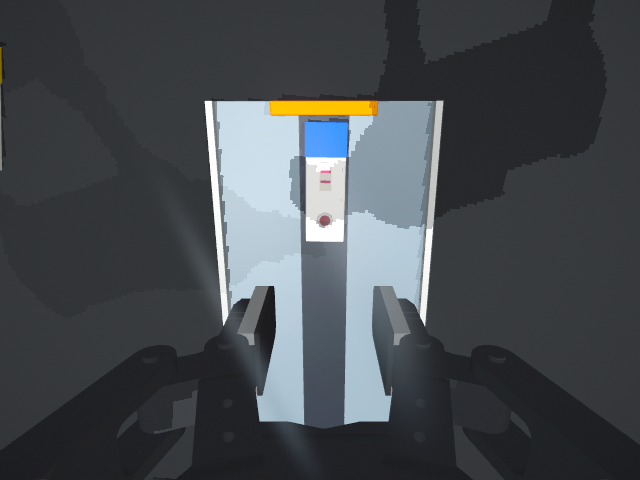

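```bash
cat > trayx.py <<'E'
import sys,pickle
from h import *
s,c,T=pickle.load(open(f"w_{sys.argv[1]}.pkl","rb"));a=np.radians(TY)
for q in sys.argv[2:]:
    u,v,z=map(float,q.split(","));p=p2w(c,u,v,z,T)[:2]-TR
    print(q,"tray x %.4f y %.4f"%(p[0]*np.cos(a)+p[1]*np.sin(a),-p[0]*np.sin(a)+p[1]*np.cos(a)))
E
python3 trayx.py e 326,122,.012 325,241,.012 325,115,.018 304,200,.012 346,200,.012 302,300,.004 345,300,.004
python3 go.py .461 .076 -4.8 .006 .003
```

```text
326,122,.012 tray x -0.1128 y 0.0018
325,241,.012 tray x -0.0416 y 0.0013
325,115,.018 tray x -0.1166 y 0.0012
304,200,.012 tray x -0.0675 y -0.0113
346,200,.012 tray x -0.0675 y 0.0139
302,300,.004 tray x 0.0026 y -0.0141
345,300,.004 tray x 0.0026 y 0.0148
6.9 [0.51162813 0.28860039 0.10461147]
jog dx 0.0715 dy -0.2056 dz 0.0422 | rx -0.10 ry -0.23 rz 12.17 | rows>4.4
jog dx 0.0712 dy -0.2055 dz 0.1022 | rx -0.10 ry -0.23 rz 12.17 | rows>4.8
```

Blue lies flat at tray x -77 mm, y +1 mm, 4 mm off the stop, with rows 122–241 aligned to the lane. Yellow is next: move over it, then check.

Request:
jog_arm:
  commands:
    - {"dx": 0.0715, "dy": -0.2055, "dz": 0, "rx": 0, "ry": 0, "rz": 12.2}
    - {"dx": 0.0715, "dy": -0.2055, "dz": 0, "rx": 0, "ry": 0, "rz": 12.2}
    - {"dx": 0.0715, "dy": -0.2055, "dz": 0.042, "rx": 0, "ry": 0, "rz": 12.2}
    - {"dx": 0.0715, "dy": -0.2055, "dz": 0.042, "rx": 0, "ry": 0, "rz": 12.2}
    - {"dx": 0.0715, "dy": -0.2055, "dz": 0.042, "rx": 0, "ry": 0, "rz": 12.2}
    - {"dx": 0.0715, "dy": -0.2055, "dz": 0.042, "rx": 0, "ry": 0, "rz": 12.2}
    - {"dx": 0.0715, "dy": -0.2055, "dz": 0.042, "rx": 0, "ry": 0, "rz": 12.2}
    - {"dx": 0.0715, "dy": -0.2055, "dz": 0.042, "rx": 0, "ry": 0, "rz": 12.2}

```text
clock: 7.7
position: [0.4695, 0.0773, 0.0647]
ee_rot: [0.131, 3.138, 0.001]
force: [-0.7, -1.1, 1.1]
width: 0.453
```

```bash
python3 look.py f; python3 go.py .461 .076 -4.8 .006 .003
```

```text
7.7 [0.4695098  0.07732986 0.0646801 ] 0.4531133765593505 [-0.72416823 -1.13828891  1.09883538]
yellow [(0.4605, 0.0839, np.float32(-4.1), 72.9, 40.5, 521)]
7.75 [0.46978156 0.07753703 0.06491555]
jog dx 0.0026 dy -0.0023 dz 0.0019 | rx 0.02 ry 0.05 rz 0.04 | rows>0.1
jog dx 0.0027 dy -0.0023 dz 0.0619 | rx 0.02 ry 0.05 rz 0.04 | rows>1.2
```

View pics/w_f.png

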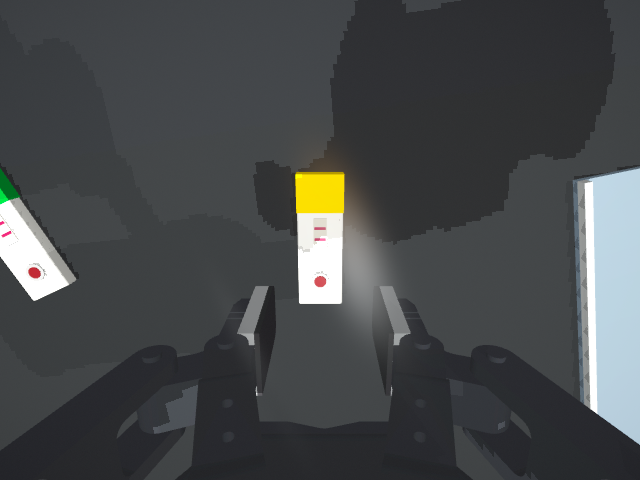

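Yellow is at rows 173–303, col 320, as expected. Descend, grip and lift.

Request:
jog_arm:
  commands:
    - {"dx": 0.0026, "dy": -0.0022, "dz": 0.035, "rx": 0, "ry": 0, "rz": 0}
    - {"dx": 0.0026, "dy": -0.0022, "dz": 0.055, "rx": 0, "ry": 0, "rz": 0}
    - {"dx": 0.0026, "dy": -0.0022, "dz": 0.0615, "rx": 0, "ry": 0, "rz": 0}
    - {"dx": 0.0026, "dy": -0.0022, "dz": 0.0615, "rx": 0, "ry": 0, "rz": 0}
    - {"dx": 0.0026, "dy": -0.0022, "dz": 0.0615, "rx": 0, "ry": 0, "rz": 0}
    - {"dx": 0.0026, "dy": -0.0022, "dz": 0.0615, "rx": 0, "ry": 0, "rz": 0}

```text
clock: 8.35
position: [0.4678, 0.0749, 0.0044]
ee_rot: [0.132, 3.136, 0.0]
force: [0.8, 0.1, 0.5]
width: 0.449
```

Request:
jog_arm:
  commands:
    - {"dx": 0, "dy": 0, "dz": 0, "rx": 0, "ry": 0, "rz": 0}
    - {"dx": 0, "dy": 0, "dz": 0, "rx": 0, "ry": 0, "rz": 0}
    - {"dx": 0, "dy": 0, "dz": 0, "rx": 0, "ry": 0, "rz": 0}
    - {"dx": 0, "dy": 0, "dz": 0, "rx": 0, "ry": 0, "rz": 0}
    - {"dx": 0, "dy": 0, "dz": 0, "rx": 0, "ry": 0, "rz": 0}
  hand: 0

```text
clock: 8.85
position: [0.4674, 0.0746, 0.0043]
ee_rot: [0.133, 3.137, 0.001]
force: [-1.6, 1.1, 6.7]
width: 0.265
```

Request:
jog_arm:
  commands:
    - {"dx": 0, "dy": 0, "dz": -0.03, "rx": 0, "ry": 0, "rz": 0}
    - {"dx": 0, "dy": 0, "dz": -0.07, "rx": 0, "ry": 0, "rz": 0}
    - {"dx": 0, "dy": 0, "dz": -0.07, "rx": 0, "ry": 0, "rz": 0}
    - {"dx": 0, "dy": 0, "dz": -0.07, "rx": 0, "ry": 0, "rz": 0}
    - {"dx": 0, "dy": 0, "dz": -0.07, "rx": 0, "ry": 0, "rz": 0}

```text
clock: 9.35
position: [0.4652, 0.0744, 0.0723]
ee_rot: [-0.133, -3.137, 0.0]
force: [0.5, -0.4, -0.4]
width: 0.268
```

```bash
python3 look.py g
```

```text
9.35 [0.4651824  0.07436662 0.0723193 ] 0.2680067139260704 [ 0.52693516 -0.43563329 -0.36181608]
green [(0.4427, -0.0826, np.float32(19.4), 71.8, 29.1, 246)]
```

View pics/w_g.png

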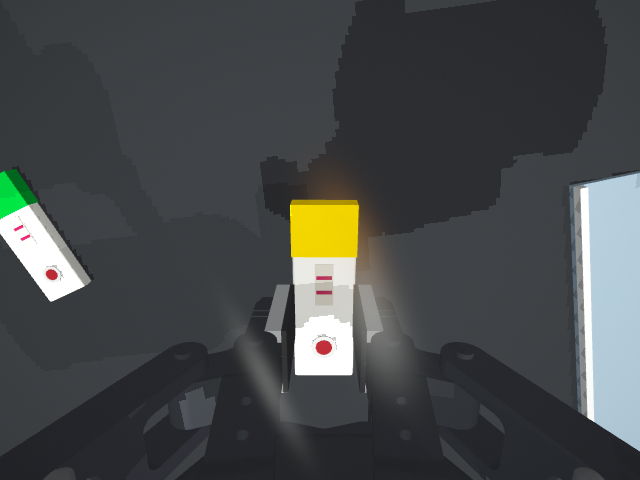

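```bash
python3 hand.py g .0037 324,205 324,375 291,205 358,205 295,375 352,375
python3 hand.py g .0065 324,205 324,375
```

```text
324,205 [ 0.0427 -0.0001 -0.0037]
324,375 [-0.0279 -0.0002 -0.0037]
291,205 [ 0.0427 -0.0118 -0.0037]
358,205 [ 0.0426  0.0119 -0.0037]
295,375 [-0.0279 -0.0119 -0.0037]
352,375 [-0.0279  0.0112 -0.0037]
324,205 [ 0.0433 -0.0002 -0.0065]
324,375 [-0.0258 -0.0002 -0.0065]
```

```bash
python3 place.py -.0287 .0074 .0135 9.4
```

```text
9.4 [0.46480041 0.07436114 0.07188956]
jog dx -0.0509 dy 0.2217 dz 0.0081 | rx 0.99 ry 9.20 rz -12.18 | rows>4.6
jog dx -0.0510 dy 0.2217 dz 0.0581 | rx 0.99 ry 9.20 rz -12.18 | rows>4.7
```

Request:
jog_arm:
  commands:
    - {"dx": -0.051, "dy": 0.2217, "dz": 0.008, "rx": 1.0, "ry": 9.2, "rz": -12.2}
    - {"dx": -0.051, "dy": 0.2217, "dz": 0.008, "rx": 1.0, "ry": 9.2, "rz": -12.2}
    - {"dx": -0.051, "dy": 0.2217, "dz": 0.008, "rx": 1.0, "ry": 9.2, "rz": -12.2}
    - {"dx": -0.051, "dy": 0.2217, "dz": 0.008, "rx": 1.0, "ry": 9.2, "rz": -12.2}
    - {"dx": -0.051, "dy": 0.2217, "dz": 0.008, "rx": 1.0, "ry": 9.2, "rz": -12.2}
    - {"dx": -0.051, "dy": 0.2217, "dz": 0.008, "rx": 1.0, "ry": 9.2, "rz": -12.2}
    - {"dx": -0.051, "dy": 0.2217, "dz": 0.008, "rx": 1.0, "ry": 9.2, "rz": -12.2}
    - {"dx": -0.051, "dy": 0.2217, "dz": 0.008, "rx": 1.0, "ry": 9.2, "rz": -12.2}
    - {"dx": -0.051, "dy": 0.2217, "dz": 0.008, "rx": 1.0, "ry": 9.2, "rz": -12.2}
    - {"dx": -0.051, "dy": 0.2217, "dz": 0.008, "rx": 1.0, "ry": 9.2, "rz": -12.2}

```text
clock: 10.4
position: [0.5356, 0.2899, 0.0651]
ee_rot: [0.19, -2.974, 0.016]
force: [0.4, -0.7, -1.0]
width: 0.266
```

```bash
python3 look.py h; python3 place.py -.0287 .0074 .0135 9.4
```

```text
10.4 [0.53558854 0.28987793 0.06510741] 0.26568071260170534 [ 0.3923569  -0.74947029 -0.95824847]
blue [(0.5263, 0.2904, np.float32(7.4), 191.1, 136.5, 503)]
yellow [(0.5258, 0.2903, np.float32(7.3), 192.0, 136.5, 285)]
10.45 [0.53575999 0.29009767 0.06528057]
jog dx 0.0012 dy 0.0011 dz 0.0020 | rx -0.01 ry 0.15 rz -0.05 | rows>0.1
jog dx -0.0069 dy 0.0011 dz 0.0513 | rx -0.01 ry 0.15 rz -0.05 | rows>1.0
```

View pics/w_h.png

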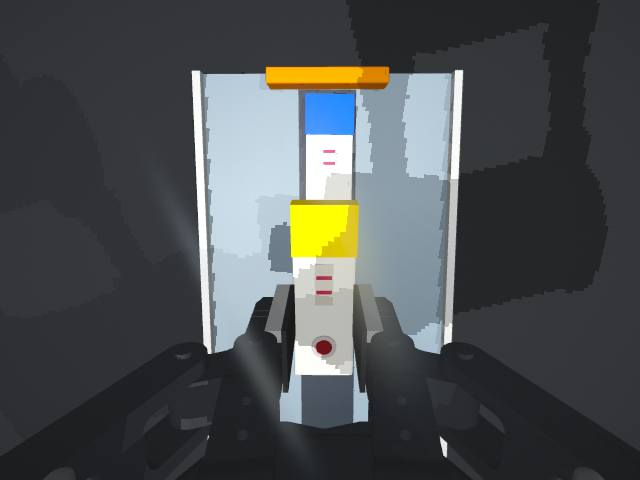

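Yellow is aligned behind blue, pitched with its coloured end up. Lowering it onto blue.

Request:
jog_arm:
  commands:
    - {"dx": -0.002, "dy": 0.001, "dz": 0.022, "rx": 0, "ry": 0.15, "rz": 0}
    - {"dx": -0.005, "dy": 0.001, "dz": 0.042, "rx": 0, "ry": 0.15, "rz": 0}
    - {"dx": -0.0069, "dy": 0.001, "dz": 0.05, "rx": 0, "ry": 0.15, "rz": 0}
    - {"dx": -0.0069, "dy": 0.001, "dz": 0.0515, "rx": 0, "ry": 0.15, "rz": 0}
    - {"dx": -0.0069, "dy": 0.001, "dz": 0.0515, "rx": 0, "ry": 0.15, "rz": 0}
    - {"dx": -0.0069, "dy": 0.001, "dz": 0.0515, "rx": 0, "ry": 0.15, "rz": 0}

```text
clock: 11.05
position: [0.5348, 0.292, 0.0137]
ee_rot: [0.192, -2.973, 0.015]
force: [-0.8, -0.2, 0.3]
width: 0.267
```

```bash
python3 look.py i; python3 place.py -.0287 .0074 .0130 9.4
```

```text
11.05 [0.5348216  0.29195102 0.01374838] 0.26731656373109614 [-0.79535552 -0.23147572  0.29343027]
blue [(0.4986, 0.2868, np.float32(-82.7), 136.4, 134.8, 510)]
yellow [(0.4986, 0.2868, np.float32(-82.7), 136.4, 134.8, 588)]
11.1 [0.53479541 0.2919747  0.01373401]
jog dx 0.0087 dy -0.0009 dz -0.0485 | rx 0.00 ry 0.08 rz 0.02 | rows>1.0
jog dx 0.0006 dy -0.0009 dz 0.0008 | rx 0.00 ry 0.08 rz 0.02 | rows>0.0
```

View pics/w_i.png

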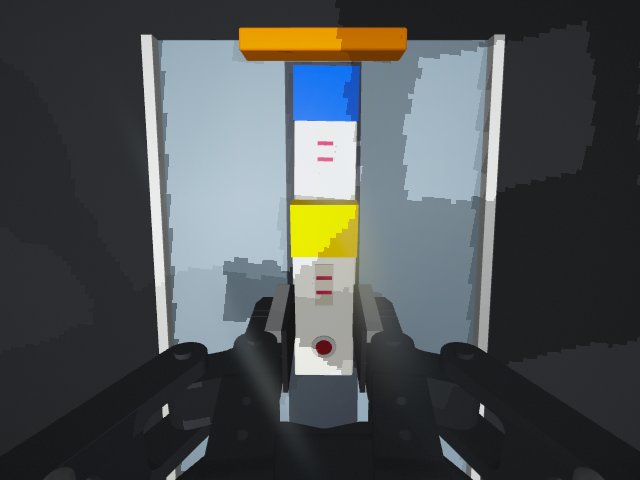

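Yellow is just above blue, well aligned and with no contact force yet. One more millimetre down, then release and back off along the tool axis.

Request:
jog_arm:
  commands:
    - {"dx": 0.0, "dy": -0.0005, "dz": 0.001, "rx": 0, "ry": 0, "rz": 0}
    - {"dx": 0.0, "dy": -0.0005, "dz": 0.0015, "rx": 0, "ry": 0, "rz": 0}
    - {"dx": 0.0, "dy": -0.0005, "dz": 0.0015, "rx": 0, "ry": 0, "rz": 0}

```text
clock: 11.4
position: [0.5348, 0.2919, 0.0131]
ee_rot: [0.192, -2.973, 0.015]
force: [-1.9, 0.2, 5.8]
width: 0.265
```

Request:
jog_arm:
  commands:
    - {"dx": 0, "dy": 0, "dz": 0, "rx": 0, "ry": 0, "rz": 0}
    - {"dx": 0, "dy": 0, "dz": 0, "rx": 0, "ry": 0, "rz": 0}
    - {"dx": 0, "dy": 0, "dz": 0, "rx": 0, "ry": 0, "rz": 0}
    - {"dx": 0, "dy": 0, "dz": 0, "rx": 0, "ry": 0, "rz": 0}
  hand: 45

```text
clock: 11.8
position: [0.5338, 0.2912, 0.0114]
ee_rot: [0.192, -2.971, 0.017]
force: [-0.1, 0.4, -0.7]
width: 0.45
```

Request:
jog_arm:
  commands:
    - {"dx": 0, "dy": 0, "dz": -0.03, "rx": 0, "ry": 0, "rz": 0}
    - {"dx": -0.03, "dy": 0, "dz": -0.08, "rx": 0, "ry": -9.4, "rz": 0}
    - {"dx": -0.03, "dy": 0, "dz": -0.1, "rx": 0, "ry": -9.4, "rz": 0}
    - {"dx": -0.03, "dy": 0, "dz": -0.1, "rx": 0, "ry": -9.4, "rz": 0}
    - {"dx": -0.03, "dy": 0, "dz": -0.1, "rx": 0, "ry": -9.4, "rz": 0}
    - {"dx": -0.03, "dy": 0, "dz": -0.1, "rx": 0, "ry": -9.4, "rz": 0}

```text
clock: 12.4
position: [0.578, 0.2967, 0.1037]
ee_rot: [0.202, -3.132, 0.002]
force: [0.5, 0.1, 0.2]
width: 0.449
```

```bash
python3 look.py j
```

```text
12.4 [0.57801794 0.29665803 0.10370525] 0.44945379780017103 [0.51630349 0.13584562 0.24120353]
blue [(0.5596, 0.2947, np.float32(7.4), 226.1, 136.7, 382)]
yellow [(0.5596, 0.2947, np.float32(7.4), 226.1, 136.7, 568)]
```

View pics/w_j.png

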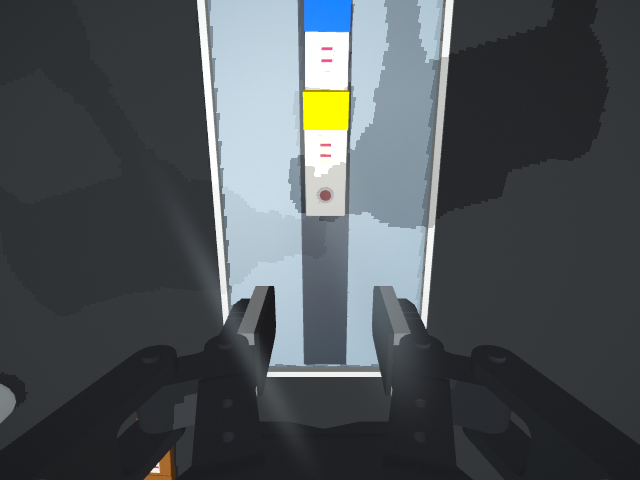

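```bash
python3 trayx.py j 326,93,.0237 325.5,216,.012 ; python3 go.py .610 -.078 19 .006 .003
```

```text
326,93,.0237 tray x -0.0611 y 0.0011
325.5,216,.012 tray x 0.0087 y 0.0010
12.45 [0.57785931 0.29655738 0.10331188]
jog dx 0.0102 dy -0.3743 dz 0.0409 | rx -0.06 ry -0.24 rz -11.62 | rows>7.5
jog dx 0.0100 dy -0.3742 dz 0.1009 | rx -0.06 ry -0.24 rz -11.62 | rows>7.8
```

Yellow lies on blue with its centre at tray x -26 mm: 51 mm beyond blue, 21 mm overlap, y +1 mm. Next is red.

Request:
jog_arm:
  commands:
    - {"dx": 0.01, "dy": -0.374, "dz": 0, "rx": 0, "ry": -0.2, "rz": -11.6}
    - {"dx": 0.01, "dy": -0.374, "dz": 0, "rx": 0, "ry": -0.2, "rz": -11.6}
    - {"dx": 0.01, "dy": -0.374, "dz": 0, "rx": 0, "ry": -0.2, "rz": -11.6}
    - {"dx": 0.01, "dy": -0.374, "dz": 0, "rx": 0, "ry": -0.2, "rz": -11.6}
    - {"dx": 0.01, "dy": -0.374, "dz": 0, "rx": 0, "ry": -0.2, "rz": -11.6}
    - {"dx": 0.01, "dy": -0.374, "dz": 0.041, "rx": 0, "ry": -0.2, "rz": -11.6}
    - {"dx": 0.01, "dy": -0.374, "dz": 0.041, "rx": 0, "ry": -0.2, "rz": -11.6}
    - {"dx": 0.01, "dy": -0.374, "dz": 0.041, "rx": 0, "ry": -0.2, "rz": -11.6}
    - {"dx": 0.01, "dy": -0.374, "dz": 0.041, "rx": 0, "ry": -0.2, "rz": -11.6}
    - {"dx": 0.01, "dy": -0.374, "dz": 0.041, "rx": 0, "ry": -0.2, "rz": -11.6}
    - {"dx": 0.01, "dy": -0.374, "dz": 0.041, "rx": 0, "ry": -0.2, "rz": -11.6}
    - {"dx": 0.01, "dy": -0.374, "dz": 0.041, "rx": 0, "ry": -0.2, "rz": -11.6}

```text
clock: 13.65
position: [0.6178, -0.0734, 0.0646]
ee_rot: [-0.52, 3.095, 0.0]
force: [0.1, 0.7, -0.2]
width: 0.455
```

```bash
python3 look.py k; python3 go.py .610 -.078 19 .006 .003
```

```text
13.65 [ 0.6177556  -0.07338968  0.06464767] 0.454871400179405 [ 0.08363666  0.73864393 -0.18197883]
red [(0.6163, -0.0659, np.float32(33.9), 118.2, 57.4, 361)]
13.7 [ 0.61793421 -0.07342747  0.06487402]
jog dx 0.0030 dy -0.0017 dz 0.0019 | rx -0.03 ry 0.22 rz 0.10 | rows>0.1
jog dx 0.0032 dy -0.0017 dz 0.0619 | rx -0.03 ry 0.22 rz 0.10 | rows>1.2
```

View pics/w_k.png

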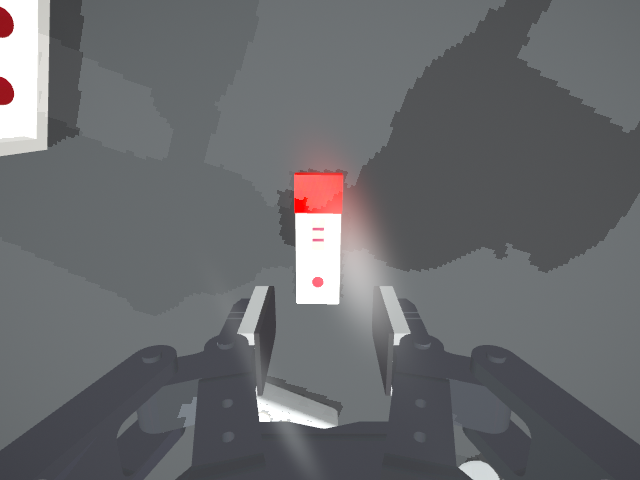

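```bash
python3 px.py k .008 318,174 318,302.5 ; python3 px.py k .018 340,418 260,385;  python3 -c "
from h import *
print(cas(.610,-.078,19,-.036),cas(.610,-.078,19,.036))"
```

```text
318,174 [ 0.5767 -0.0906  0.008 ]
318,302.5 [ 0.6437 -0.0677  0.008 ]
340,418 [ 0.7044 -0.0335  0.018 ]
260,385 [ 0.6977 -0.0834  0.018 ]
[ 0.57596133 -0.08972045] [ 0.64403867 -0.06627955]
```

Red is at rows 173–302; the close view puts its centre at (0.610, -0.079). The timer's near edge (x 0.70) is clear. Grasping.

Request:
jog_arm:
  commands:
    - {"dx": 0.003, "dy": -0.0027, "dz": 0.035, "rx": 0, "ry": 0.2, "rz": 0}
    - {"dx": 0.003, "dy": -0.0027, "dz": 0.055, "rx": 0, "ry": 0.2, "rz": 0}
    - {"dx": 0.003, "dy": -0.0027, "dz": 0.0615, "rx": 0, "ry": 0.2, "rz": 0}
    - {"dx": 0.003, "dy": -0.0027, "dz": 0.0615, "rx": 0, "ry": 0.2, "rz": 0}
    - {"dx": 0.003, "dy": -0.0027, "dz": 0.0615, "rx": 0, "ry": 0.2, "rz": 0}
    - {"dx": 0.003, "dy": -0.0027, "dz": 0.0615, "rx": 0, "ry": 0.2, "rz": 0}

```text
clock: 14.3
position: [0.6176, -0.0784, 0.0048]
ee_rot: [-0.518, 3.095, -0.003]
force: [0.7, 0.3, 0.7]
width: 0.451
```

Request:
jog_arm:
  commands:
    - {"dx": 0, "dy": 0, "dz": 0, "rx": 0, "ry": 0, "rz": 0}
    - {"dx": 0, "dy": 0, "dz": 0, "rx": 0, "ry": 0, "rz": 0}
    - {"dx": 0, "dy": 0, "dz": 0, "rx": 0, "ry": 0, "rz": 0}
    - {"dx": 0, "dy": 0, "dz": 0, "rx": 0, "ry": 0, "rz": 0}
    - {"dx": 0, "dy": 0, "dz": 0, "rx": 0, "ry": 0, "rz": 0}
  hand: 0

```text
clock: 14.8
position: [0.6174, -0.0786, 0.0046]
ee_rot: [-0.518, 3.096, -0.002]
force: [-1.1, 1.1, 5.6]
width: 0.269
```

Request:
jog_arm:
  commands:
    - {"dx": 0, "dy": 0, "dz": -0.03, "rx": 0, "ry": 0, "rz": 0}
    - {"dx": 0, "dy": 0, "dz": -0.08, "rx": 0, "ry": 0, "rz": 0}
    - {"dx": 0, "dy": 0, "dz": -0.09, "rx": 0, "ry": 0, "rz": 0}
    - {"dx": 0, "dy": 0, "dz": -0.09, "rx": 0, "ry": 0, "rz": 0}
    - {"dx": 0, "dy": 0, "dz": -0.09, "rx": 0, "ry": 0, "rz": 0}

```text
clock: 15.3
position: [0.615, -0.0782, 0.0922]
ee_rot: [0.518, -3.097, 0.0]
force: [-0.7, 0.8, -0.3]
width: 0.262
```

```bash
python3 look.py l
```

```text
15.3 [ 0.61503267 -0.07820137  0.09218117] 0.26205871492961375 [-0.73817923  0.79160697 -0.26074449]
```

View pics/w_l.png

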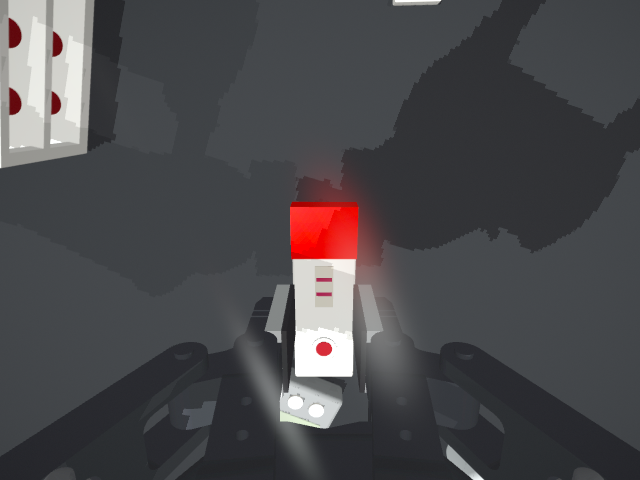

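```bash
python3 hand.py l .0034 324,207 324,376; python3 place.py .0223 .007 .0135 9.3
```

```text
324,207 [ 0.0419  0.0001 -0.0034]
324,376 [-0.0285  0.0001 -0.0034]
15.35 [ 0.61425773 -0.07803659  0.09117412]
jog dx -0.0940 dy 0.3648 dz 0.0278 | rx -0.89 ry 9.09 rz 11.60 | rows>7.6
jog dx -0.0941 dy 0.3647 dz 0.0778 | rx -0.89 ry 9.09 rz 11.60 | rows>7.7
```

Request:
jog_arm:
  commands:
    - {"dx": -0.094, "dy": 0.3648, "dz": 0, "rx": -0.9, "ry": 9.1, "rz": 11.6}
    - {"dx": -0.094, "dy": 0.3648, "dz": 0, "rx": -0.9, "ry": 9.1, "rz": 11.6}
    - {"dx": -0.094, "dy": 0.3648, "dz": 0, "rx": -0.9, "ry": 9.1, "rz": 11.6}
    - {"dx": -0.094, "dy": 0.3648, "dz": 0, "rx": -0.9, "ry": 9.1, "rz": 11.6}
    - {"dx": -0.094, "dy": 0.3648, "dz": 0, "rx": -0.9, "ry": 9.1, "rz": 11.6}
    - {"dx": -0.094, "dy": 0.3648, "dz": 0.028, "rx": -0.9, "ry": 9.1, "rz": 11.6}
    - {"dx": -0.094, "dy": 0.3648, "dz": 0.028, "rx": -0.9, "ry": 9.1, "rz": 11.6}
    - {"dx": -0.094, "dy": 0.3648, "dz": 0.028, "rx": -0.9, "ry": 9.1, "rz": 11.6}
    - {"dx": -0.094, "dy": 0.3648, "dz": 0.028, "rx": -0.9, "ry": 9.1, "rz": 11.6}
    - {"dx": -0.094, "dy": 0.3648, "dz": 0.028, "rx": -0.9, "ry": 9.1, "rz": 11.6}
    - {"dx": -0.094, "dy": 0.3648, "dz": 0.028, "rx": -0.9, "ry": 9.1, "rz": 11.6}
    - {"dx": -0.094, "dy": 0.3648, "dz": 0.028, "rx": -0.9, "ry": 9.1, "rz": 11.6}
    - {"dx": -0.094, "dy": 0.3648, "dz": 0.028, "rx": -0.9, "ry": 9.1, "rz": 11.6}

```text
clock: 16.65
position: [0.5867, 0.2958, 0.0651]
ee_rot: [0.189, -2.977, 0.017]
force: [0.1, 0.4, -0.5]
width: 0.268
```

```bash
python3 look.py m; python3 place.py .0223 .007 .0135 9.3
```

```text
16.65 [0.58673781 0.29579288 0.06510681] 0.2675625507732175 [ 0.13472502  0.38986404 -0.47766011]
blue [(0.5608, 0.2949, np.float32(7.4), 223.4, 136.5, 304)]
yellow [(0.5608, 0.2949, np.float32(7.4), 223.4, 136.5, 564)]
red [(0.5608, 0.2949, np.float32(-172.6), 223.4, 136.5, 796)]
16.7 [0.58678313 0.29599787 0.065227  ]
jog dx 0.0019 dy 0.0018 dz 0.0021 | rx -0.04 ry 0.21 rz -0.10 | rows>0.1
jog dx -0.0060 dy 0.0018 dz 0.0514 | rx -0.04 ry 0.21 rz -0.10 | rows>1.0
```

View pics/w_m.png

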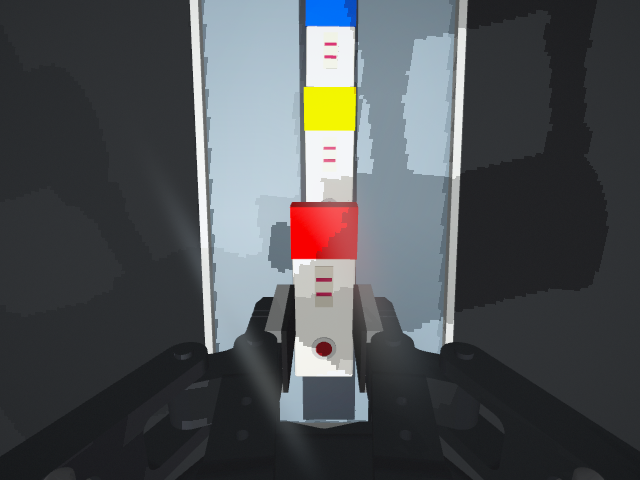

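Red is aligned behind yellow. Lowering.

Request:
jog_arm:
  commands:
    - {"dx": -0.001, "dy": 0.0018, "dz": 0.022, "rx": 0, "ry": 0.2, "rz": -0.1}
    - {"dx": -0.0045, "dy": 0.0018, "dz": 0.042, "rx": 0, "ry": 0.2, "rz": -0.1}
    - {"dx": -0.006, "dy": 0.0018, "dz": 0.05, "rx": 0, "ry": 0.2, "rz": -0.1}
    - {"dx": -0.006, "dy": 0.0018, "dz": 0.0515, "rx": 0, "ry": 0.2, "rz": -0.1}
    - {"dx": -0.006, "dy": 0.0018, "dz": 0.052, "rx": 0, "ry": 0.2, "rz": -0.1}
    - {"dx": -0.006, "dy": 0.0018, "dz": 0.0525, "rx": 0, "ry": 0.2, "rz": -0.1}
    - {"dx": -0.006, "dy": 0.0018, "dz": 0.0525, "rx": 0, "ry": 0.2, "rz": -0.1}

```text
clock: 17.4
position: [0.5827, 0.2977, 0.0135]
ee_rot: [0.194, -2.969, 0.019]
force: [-3.5, -2.8, 8.7]
width: 0.262
```

```bash
python3 look.py n; python3 place.py .0223 .007 .0130 9.3
```

```text
17.4 [0.58274731 0.29771687 0.01345834] 0.26171000363039504 [-3.50410549 -2.80519519  8.74694173]
yellow [(0.5406, 0.2922, np.float32(7.3), 147.4, 136.3, 592)]
red [(0.5406, 0.2922, np.float32(-172.7), 147.4, 136.3, 376)]
17.45 [0.58276085 0.29771168 0.01345994]
jog dx 0.0067 dy -0.0006 dz -0.0491 | rx -0.13 ry -0.22 rz 0.08 | rows>1.0
jog dx -0.0016 dy -0.0005 dz 0.0002 | rx -0.13 ry -0.22 rz 0.08 | rows>0.0
```

View pics/w_n.png

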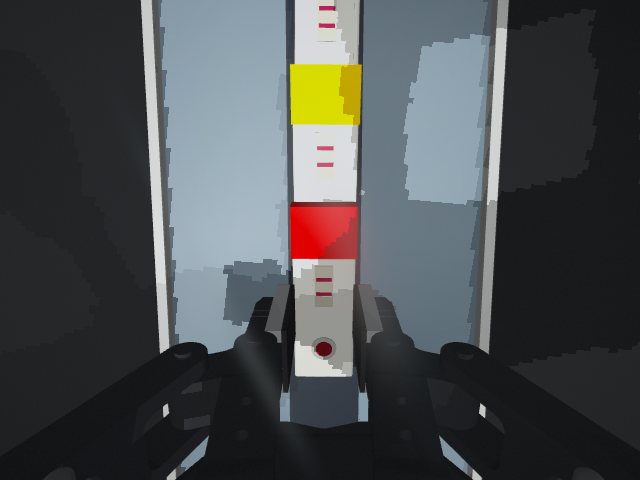

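Red is resting on yellow (9 N up). I'll ease off 0.5 mm, release and retreat.

Request:
jog_arm:
  commands:
    - {"dx": 0, "dy": 0, "dz": -0.0005, "rx": 0, "ry": 0, "rz": 0}
    - {"dx": 0, "dy": 0, "dz": -0.0005, "rx": 0, "ry": 0, "rz": 0}

```text
clock: 17.65
position: [0.5831, 0.298, 0.0135]
ee_rot: [0.193, -2.971, 0.018]
force: [-3.0, -1.1, 5.4]
width: 0.264
```

Request:
jog_arm:
  commands:
    - {"dx": 0, "dy": 0, "dz": 0, "rx": 0, "ry": 0, "rz": 0}
    - {"dx": 0, "dy": 0, "dz": 0, "rx": 0, "ry": 0, "rz": 0}
    - {"dx": 0, "dy": 0, "dz": 0, "rx": 0, "ry": 0, "rz": 0}
    - {"dx": 0, "dy": 0, "dz": 0, "rx": 0, "ry": 0, "rz": 0}
  hand: 45

```text
clock: 18.05
position: [0.5835, 0.2985, 0.0122]
ee_rot: [0.194, -2.973, 0.017]
force: [-0.0, -0.5, -1.0]
width: 0.448
```

Request:
jog_arm:
  commands:
    - {"dx": 0, "dy": 0, "dz": -0.03, "rx": 0, "ry": 0, "rz": 0}
    - {"dx": 0, "dy": 0, "dz": -0.08, "rx": 0, "ry": -9.3, "rz": 0}
    - {"dx": 0, "dy": 0, "dz": -0.12, "rx": 0, "ry": -9.3, "rz": 0}
    - {"dx": 0, "dy": 0, "dz": -0.13, "rx": 0, "ry": -9.3, "rz": 0}
    - {"dx": 0, "dy": 0, "dz": -0.13, "rx": 0, "ry": -9.3, "rz": 0}
    - {"dx": 0, "dy": 0, "dz": -0.13, "rx": 0, "ry": -9.3, "rz": 0}

```text
clock: 18.65
position: [0.604, 0.3012, 0.1399]
ee_rot: [0.204, -3.133, 0.002]
force: [0.1, 0.4, -0.5]
width: 0.45
```

```bash
python3 look.py o
```

```text
18.65 [0.60403936 0.30117046 0.1398551 ] 0.4502259075857997 [ 0.1151626   0.35403474 -0.50054571]
yellow [(0.5723, 0.2963, np.float32(7.4), 216.3, 136.5, 544)]
red [(0.5723, 0.2963, np.float32(7.4), 216.3, 136.5, 238)]
```

View pics/w_o.png

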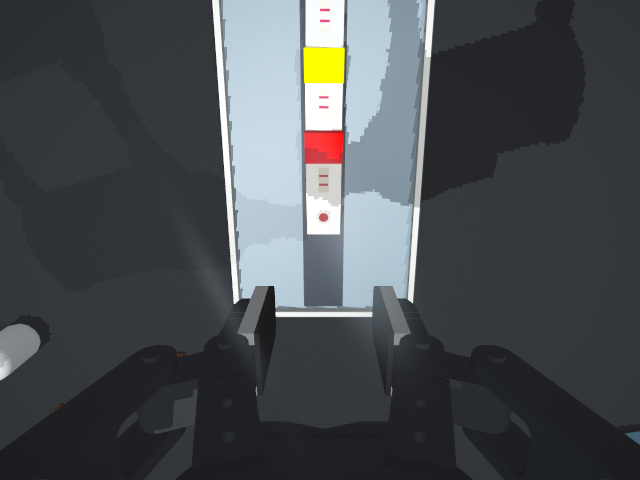

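```bash
python3 trayx.py o 324,48,.0237 324,133,.0237 323.5,234.5,.012 ; python3 go.py .444 -.086 20.3 .006 .003
```

```text
324,48,.0237 tray x -0.0614 y 0.0011
324,133,.0237 tray x -0.0124 y 0.0012
323.5,234.5,.012 tray x 0.0581 y 0.0009
18.7 [0.60335968 0.30088478 0.13875675]
jog dx 0.2021 dy -0.3615 dz 0.0771 | rx -0.07 ry -0.23 rz -12.84 | rows>8.4
jog dx 0.2018 dy -0.3614 dz 0.1371 | rx -0.07 ry -0.23 rz -12.84 | rows>8.7
```

Red's centre is at tray x +23 mm, 49 mm beyond yellow, and yellow has not moved. Now green.

Request:
jog_arm:
  commands:
    - {"dx": 0.2018, "dy": -0.3615, "dz": 0, "rx": 0, "ry": -0.2, "rz": -12.8}
    - {"dx": 0.2018, "dy": -0.3615, "dz": 0, "rx": 0, "ry": -0.2, "rz": -12.8}
    - {"dx": 0.2018, "dy": -0.3615, "dz": 0.02, "rx": 0, "ry": -0.2, "rz": -12.8}
    - {"dx": 0.2018, "dy": -0.3615, "dz": 0.04, "rx": 0, "ry": -0.2, "rz": -12.8}
    - {"dx": 0.2018, "dy": -0.3615, "dz": 0.05, "rx": 0, "ry": -0.2, "rz": -12.8}
    - {"dx": 0.2018, "dy": -0.3615, "dz": 0.06, "rx": 0, "ry": -0.2, "rz": -12.8}
    - {"dx": 0.2018, "dy": -0.3615, "dz": 0.077, "rx": 0, "ry": -0.2, "rz": -12.8}
    - {"dx": 0.2018, "dy": -0.3615, "dz": 0.077, "rx": 0, "ry": -0.2, "rz": -12.8}
    - {"dx": 0.2018, "dy": -0.3615, "dz": 0.077, "rx": 0, "ry": -0.2, "rz": -12.8}
    - {"dx": 0.2018, "dy": -0.3615, "dz": 0.077, "rx": 0, "ry": -0.2, "rz": -12.8}
    - {"dx": 0.2018, "dy": -0.3615, "dz": 0.077, "rx": 0, "ry": -0.2, "rz": -12.8}
    - {"dx": 0.2018, "dy": -0.3615, "dz": 0.077, "rx": 0, "ry": -0.2, "rz": -12.8}
    - {"dx": 0.2018, "dy": -0.3615, "dz": 0.077, "rx": 0, "ry": -0.2, "rz": -12.8}

```text
clock: 20.0
position: [0.4523, -0.0824, 0.0645]
ee_rot: [-0.555, 3.088, -0.001]
force: [-0.5, 0.3, -0.4]
width: 0.45
```

```bash
python3 look.py p; python3 go.py .444 -.086 20.3 .006 .003
```

```text
20.0 [ 0.45226556 -0.08237802  0.06445299] 0.45025363931173806 [-0.48576387  0.27069063 -0.37389671]
20.05 [ 0.4522362  -0.08238206  0.06452809]
jog dx 0.0030 dy -0.0005 dz 0.0015 | rx -0.09 ry 0.22 rz 0.07 | rows>0.1
jog dx 0.0032 dy -0.0004 dz 0.0615 | rx -0.09 ry 0.22 rz 0.07 | rows>1.2
```

View pics/w_p.png

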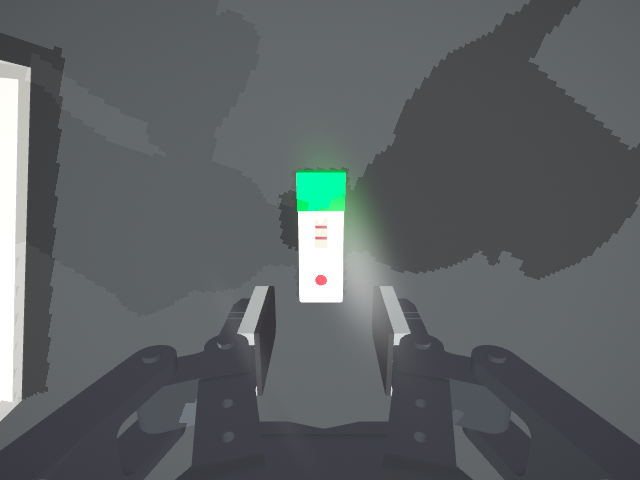

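Green is at rows 172–301, col 321. The rack is well to the side. Grasping.

Request:
jog_arm:
  commands:
    - {"dx": 0.0032, "dy": -0.0013, "dz": 0.035, "rx": 0, "ry": 0.2, "rz": 0}
    - {"dx": 0.0032, "dy": -0.0013, "dz": 0.055, "rx": 0, "ry": 0.2, "rz": 0}
    - {"dx": 0.0032, "dy": -0.0013, "dz": 0.0615, "rx": 0, "ry": 0.2, "rz": 0}
    - {"dx": 0.0032, "dy": -0.0013, "dz": 0.0615, "rx": 0, "ry": 0.2, "rz": 0}
    - {"dx": 0.0032, "dy": -0.0013, "dz": 0.0615, "rx": 0, "ry": 0.2, "rz": 0}
    - {"dx": 0.0032, "dy": -0.0013, "dz": 0.0615, "rx": 0, "ry": 0.2, "rz": 0}

```text
clock: 20.65
position: [0.4504, -0.0858, 0.0038]
ee_rot: [-0.553, 3.09, -0.004]
force: [0.2, 0.2, 1.3]
width: 0.45
```

Request:
jog_arm:
  commands:
    - {"dx": 0, "dy": 0, "dz": 0, "rx": 0, "ry": 0, "rz": 0}
    - {"dx": 0, "dy": 0, "dz": 0, "rx": 0, "ry": 0, "rz": 0}
    - {"dx": 0, "dy": 0, "dz": 0, "rx": 0, "ry": 0, "rz": 0}
    - {"dx": 0, "dy": 0, "dz": 0, "rx": 0, "ry": 0, "rz": 0}
    - {"dx": 0, "dy": 0, "dz": 0, "rx": 0, "ry": 0, "rz": 0}
  hand: 0

```text
clock: 21.15
position: [0.4502, -0.0859, 0.0038]
ee_rot: [-0.552, 3.091, -0.003]
force: [-1.6, 0.2, 6.5]
width: 0.265
```

Request:
jog_arm:
  commands:
    - {"dx": 0, "dy": 0, "dz": -0.03, "rx": 0, "ry": 0, "rz": 0}
    - {"dx": 0, "dy": 0, "dz": -0.08, "rx": 0, "ry": 0, "rz": 0}
    - {"dx": 0, "dy": 0, "dz": -0.09, "rx": 0, "ry": 0, "rz": 0}
    - {"dx": 0, "dy": 0, "dz": -0.09, "rx": 0, "ry": 0, "rz": 0}
    - {"dx": 0, "dy": 0, "dz": -0.09, "rx": 0, "ry": 0, "rz": 0}

```text
clock: 21.65
position: [0.4482, -0.0853, 0.092]
ee_rot: [0.552, -3.091, 0.001]
force: [-0.1, 0.8, -0.3]
width: 0.266
```

```bash
python3 look.py q;  python3 place.py .0718 .007 .0135 9.3
```

```text
21.65 [ 0.44823522 -0.08528909  0.09202404] 0.26634338003707186 [-0.09254306  0.82293109 -0.31523618]
21.7 [ 0.44753233 -0.08508158  0.0912799 ]
jog dx -0.3092 dy 0.3004 dz 0.0271 | rx -1.03 ry 9.09 rz 12.88 | rows>8.6
jog dx -0.3093 dy 0.3004 dz 0.0771 | rx -1.03 ry 9.09 rz 12.88 | rows>8.8
```

View pics/w_q.png

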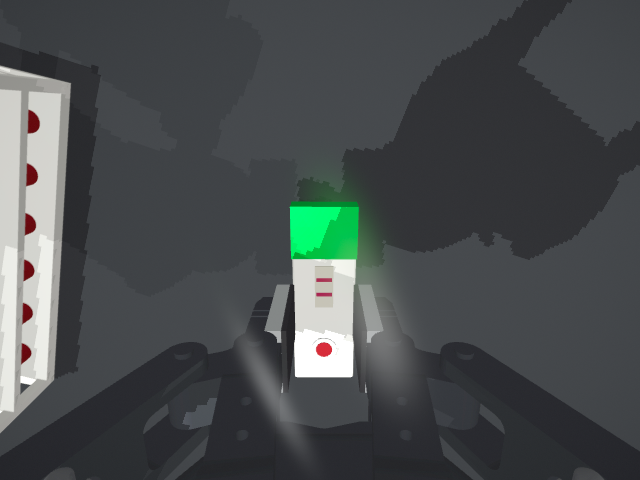

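Request:
jog_arm:
  commands:
    - {"dx": -0.3092, "dy": 0.3004, "dz": 0, "rx": -1.0, "ry": 9.1, "rz": 12.9}
    - {"dx": -0.3092, "dy": 0.3004, "dz": 0, "rx": -1.0, "ry": 9.1, "rz": 12.9}
    - {"dx": -0.3092, "dy": 0.3004, "dz": 0, "rx": -1.0, "ry": 9.1, "rz": 12.9}
    - {"dx": -0.3092, "dy": 0.3004, "dz": 0, "rx": -1.0, "ry": 9.1, "rz": 12.9}
    - {"dx": -0.3092, "dy": 0.3004, "dz": 0, "rx": -1.0, "ry": 9.1, "rz": 12.9}
    - {"dx": -0.3092, "dy": 0.3004, "dz": 0, "rx": -1.0, "ry": 9.1, "rz": 12.9}
    - {"dx": -0.3092, "dy": 0.3004, "dz": 0, "rx": -1.0, "ry": 9.1, "rz": 12.9}
    - {"dx": -0.3092, "dy": 0.3004, "dz": 0.027, "rx": -1.0, "ry": 9.1, "rz": 12.9}
    - {"dx": -0.3092, "dy": 0.3004, "dz": 0.027, "rx": -1.0, "ry": 9.1, "rz": 12.9}
    - {"dx": -0.3092, "dy": 0.3004, "dz": 0.027, "rx": -1.0, "ry": 9.1, "rz": 12.9}
    - {"dx": -0.3092, "dy": 0.3004, "dz": 0.027, "rx": -1.0, "ry": 9.1, "rz": 12.9}
    - {"dx": -0.3092, "dy": 0.3004, "dz": 0.027, "rx": -1.0, "ry": 9.1, "rz": 12.9}
    - {"dx": -0.3092, "dy": 0.3004, "dz": 0.027, "rx": -1.0, "ry": 9.1, "rz": 12.9}
    - {"dx": -0.3092, "dy": 0.3004, "dz": 0.027, "rx": -1.0, "ry": 9.1, "rz": 12.9}

```text
clock: 23.1
position: [0.6353, 0.3021, 0.0661]
ee_rot: [0.188, -2.977, 0.017]
force: [-0.1, -0.5, -0.3]
width: 0.265
```

```bash
python3 look.py s; python3 place.py .0718 .007 .0130 9.3
```

```text
23.1 [0.63533678 0.30212666 0.06611522] 0.2647040169467028 [-0.06400169 -0.53117956 -0.32606134]
yellow [(0.5961, 0.2995, np.float32(7.3), 197.3, 136.5, 296)]
red [(0.5961, 0.2995, np.float32(7.3), 197.3, 136.5, 536)]
green [(0.5961, 0.2995, np.float32(-172.7), 197.3, 136.5, 830)]
23.15 [0.63543492 0.30230858 0.06624106]
jog dx 0.0012 dy 0.0017 dz 0.0035 | rx -0.07 ry 0.21 rz -0.12 | rows>0.1
jog dx -0.0066 dy 0.0018 dz 0.0529 | rx -0.07 ry 0.21 rz -0.12 | rows>1.1
```

View pics/w_s.png

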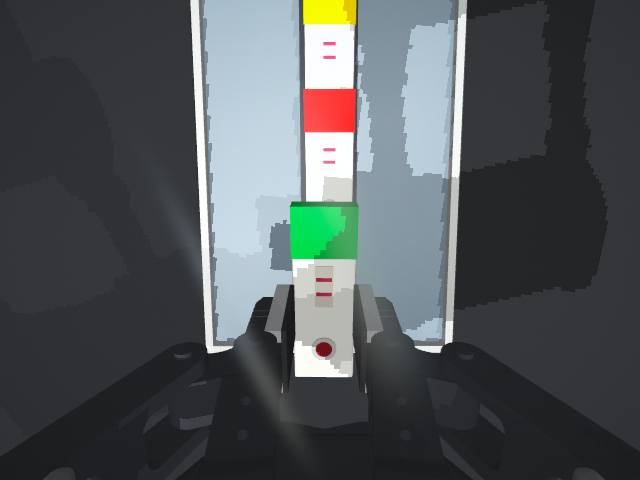

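Green is aligned behind red, and its white end is inside the rim. Lowering.

Request:
jog_arm:
  commands:
    - {"dx": -0.001, "dy": 0.0018, "dz": 0.022, "rx": 0, "ry": 0.2, "rz": -0.1}
    - {"dx": -0.0045, "dy": 0.0018, "dz": 0.042, "rx": 0, "ry": 0.2, "rz": -0.1}
    - {"dx": -0.0066, "dy": 0.0018, "dz": 0.05, "rx": 0, "ry": 0.2, "rz": -0.1}
    - {"dx": -0.0066, "dy": 0.0018, "dz": 0.052, "rx": 0, "ry": 0.2, "rz": -0.1}
    - {"dx": -0.0066, "dy": 0.0018, "dz": 0.053, "rx": 0, "ry": 0.2, "rz": -0.1}
    - {"dx": -0.0066, "dy": 0.0018, "dz": 0.053, "rx": 0, "ry": 0.2, "rz": -0.1}
    - {"dx": -0.0066, "dy": 0.0018, "dz": 0.053, "rx": 0, "ry": 0.2, "rz": -0.1}

```text
clock: 23.85
position: [0.6316, 0.3044, 0.0125]
ee_rot: [0.193, -2.968, 0.02]
force: [-3.2, -2.2, 10.4]
width: 0.266
```

```bash
python3 place.py .0718 .007 .0130 9.3
```

```text
23.85 [0.63163229 0.30435092 0.0124744 ]
jog dx 0.0067 dy -0.0009 dz -0.0501 | rx -0.16 ry -0.30 rz 0.07 | rows>1.0
jog dx -0.0016 dy -0.0008 dz -0.0008 | rx -0.16 ry -0.30 rz 0.07 | rows>0.0
```

Request:
jog_arm:
  commands:
    - {"dx": 0, "dy": 0, "dz": -0.0006, "rx": 0, "ry": 0, "rz": 0}
    - {"dx": 0, "dy": 0, "dz": -0.0006, "rx": 0, "ry": 0, "rz": 0}

```text
clock: 24.05
position: [0.6319, 0.3045, 0.0125]
ee_rot: [0.193, -2.969, 0.02]
force: [-2.5, -1.3, 6.8]
width: 0.265
```

Request:
jog_arm:
  commands:
    - {"dx": 0, "dy": 0, "dz": 0, "rx": 0, "ry": 0, "rz": 0}
    - {"dx": 0, "dy": 0, "dz": 0, "rx": 0, "ry": 0, "rz": 0}
    - {"dx": 0, "dy": 0, "dz": 0, "rx": 0, "ry": 0, "rz": 0}
    - {"dx": 0, "dy": 0, "dz": 0, "rx": 0, "ry": 0, "rz": 0}
  hand: 45

```text
clock: 24.45
position: [0.6326, 0.3047, 0.0115]
ee_rot: [0.193, -2.972, 0.018]
force: [-0.8, 0.3, -0.3]
width: 0.45
```

Request:
jog_arm:
  commands:
    - {"dx": 0, "dy": 0, "dz": -0.03, "rx": 0, "ry": 0, "rz": 0}
    - {"dx": 0, "dy": 0, "dz": -0.08, "rx": 0, "ry": 0, "rz": 0}
    - {"dx": 0.03, "dy": 0, "dz": -0.13, "rx": 0, "ry": -9.3, "rz": 0}
    - {"dx": 0.06, "dy": 0, "dz": -0.18, "rx": 0, "ry": -9.3, "rz": 0}
    - {"dx": 0.1, "dy": 0, "dz": -0.22, "rx": 0, "ry": -9.3, "rz": 0}
    - {"dx": 0.1, "dy": 0, "dz": -0.22, "rx": 0, "ry": -9.3, "rz": 0}
    - {"dx": 0.1, "dy": 0, "dz": -0.22, "rx": 0, "ry": -9.3, "rz": 0}
    - {"dx": 0.1, "dy": 0, "dz": -0.22, "rx": 0, "ry": -9.3, "rz": 0}

```text
clock: 25.25
position: [0.5707, 0.2971, 0.2458]
ee_rot: [-0.204, 3.135, -0.002]
force: [0.4, 0.5, -1.0]
width: 0.452
```

```bash
python3 look.py t
python3 - <<'E'
from station import r
import cv2
cv2.imwrite("pics/side_t.png",r.read_camera("side")["img"])
cv2.imwrite("pics/scene_t.png",r.read_camera("scene")["img"])
E
```

```text
25.25 [0.57074871 0.29706501 0.24577144] 0.4524232892693204 [ 0.42271061  0.53766906 -1.04273082]
blue [(0.5554, 0.2942, np.float32(7.4), 250.5, 136.8, 500)]
yellow [(0.5554, 0.2942, np.float32(7.4), 250.5, 136.8, 547), (0.5552, 0.2942, np.float32(7.4), 250.8, 136.8, 381)]
green [(0.5554, 0.2942, np.float32(-172.6), 250.5, 136.8, 463)]
```

View pics/w_t.png

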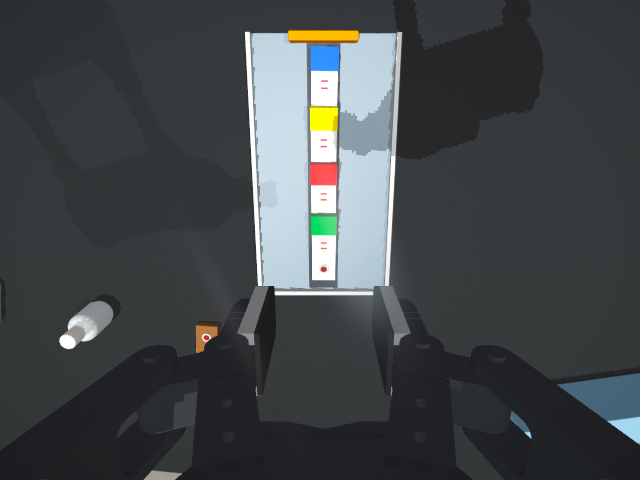

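View pics/side_t.png

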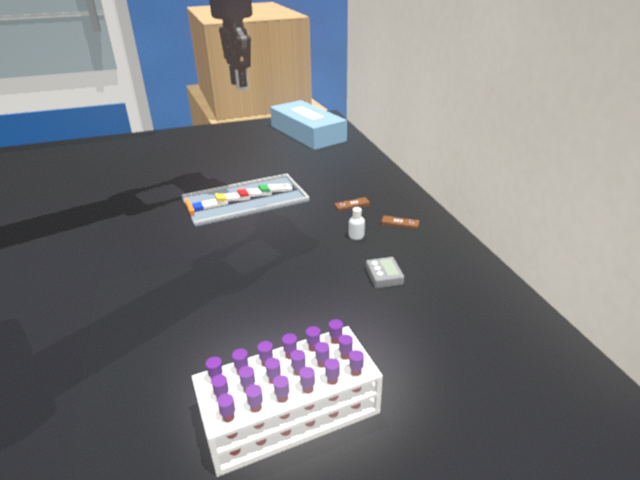

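```bash
python3 trayx.py t 325,46,.012 324,108,.0237 323.5,164,.0237 323.5,216,.0237 323.5,281,.012
python3 - <<'E'
from station import r
s=r.get_state();print(s["clock"],s["joint_vel"].round(3),s["width"])
E
```

```text
325,46,.012 tray x -0.1128 y 0.0022
324,108,.0237 tray x -0.0616 y 0.0014
323.5,164,.0237 tray x -0.0130 y 0.0010
323.5,216,.0237 tray x 0.0358 y 0.0011
323.5,281,.012 tray x 0.1077 y 0.0011
25.4 [-0.     0.008 -0.001  0.001  0.004 -0.   ] 0.4491917692755821
```

```bash
python3 -c "
from station import r
print(r.close_job())"
```

```text
the job is handed in; nothing more can be done
None
```

All four cassettes are laid as shingles along the lane in the order blue, yellow, red, green, face up with their coloured ends towards the stop. All are released, and I handed the job in at about 25 s; no verdict is reported.

My last wrist-camera check, good to about 2 mm:

| Cassette | Centre along tray | Placement |
|---|---|---|
| Blue | -77 mm | flat, about 4 mm off the stop |
| Yellow | -26 mm | about 51 mm beyond blue |
| Red | +22 mm | about 48 mm beyond yellow |
| Green | +72 mm | about 49 mm beyond red |

- **Alignment:** all four measured 1–2 mm off the lane's centre line and parallel to it, with overlaps of roughly 21–24 mm.
- **Bystanders:** the rack, bottle, timer and both brown look-alikes looked unmoved in the side view. I did not measure them.
- **Contact forces:** placing yellow, red and green pressed down with about 6–10 N. The last check showed no shift from it.
- **Disagreements:** the fixed cameras' first fits differed from the wrist camera by several millimetres, because they also saw the cassettes' side faces. I used the wrist views, and no check failed.

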